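# Gather the fallen stirring bars from under the drying rack with the long scoop

## Robot

A 7-joint arm with a two-finger parallel gripper is mounted at the origin on the work surface; the furniture and walls round the work are solid. World frame = base frame: x ahead of the robot, y to its left, z up, the work surface at z = 0. Lengths are in m, angles in rad, forces in N, time in s.
With the tool pointing down it reaches from about 0.425 to 0.95 m from the base axis. Payload 4.7 kg.
Tool frame: the origin (TCP) lies midway between the tips of the shut fingers; the grasp point (between the pads) lies 19 mm behind it (robot.tcp_to_grasp is the distance from the TCP to the grasp point, in m); z points along the fingers, y is the line along which they close (so a half turn about z gives the same grasp; the last joint's range is limited). The gripper opens to 87 mm and grips with 3 to 60 N. Pads are 19 mm wide; open, the fingers measure 117 mm over their backs; the gripper's body (75 mm by 190 mm) begins 51 mm behind the grasp point.
Start: joints at [-1.339, 0.469, -0.049, 1.532, 0.024, 1.141, -0.082], TCP at [0.174, 0.652, 0.223] pointing down, gripper open.
Joint ranges: [-2.59, 2.59], [-0.33, 1.99], [-1.39, 1.29], [0.1, 2.45], [-1.04, 4.18], [0.21, 1.99], [-2.66, 2.66]. Speed limits (rad/s): [2.57, 2.57, 3.14, 3.14, 3.14, 3.14, 3.14].

## Interface

Orientations are given as a unit quaternion [w, x, y, z].
In Python, from cell import sensors, imaging, robot gives the robot as it stands.
- The arm moves only by the tool drive_tool, never from a script. Its argument "plan" is a list of rows, each a list of 3 entries, a list of its own where there are three numbers: the shift along the world's x, y, z in cm, then the turn about the world's z in rad, then the finger opening in cm, from 0 to 8.7. A call has 1 to 20 rows; each row is the pose to reach, as a shift and turn from the pose commanded when the call began; what a row does not reach only later rows make up. A row lasts 1/8 s, in which the tool goes at most 62.5 mm and 10.7 degrees, less where a joint would pass 70% of its speed; a pose out of reach is approached as far as the arm can. A call with a gripper value outside its range is refused whole. The fingers move at their own pace and stop on an object; the grip force is fixed at half the most. Time passes only in rows, so rows that repeat a pose let the fingers close. It gives the time, the measured TCP pose, the force, the opening and the grip force at its end, in the units of the state.
- sensors.observe(): the state, without advancing time (a new reading comes with each control period).
- imaging.grab_frame(name): name is "scene" or "top"; returns a dict with "img" (384x512x3 uint8, red, green, blue), "intrinsics" (3x3 intrinsics, pixels), "extrinsics" (4x4, takes a point from camera to world coordinates). Camera axes: x right, y down, z forward; pixel columns grow to the right and rows downward; lengths in m; the calibration is good to about 2 mm. A picture is of the moment at which its call begins. There is no depth.
- robot.close_job(): hands the job in; it is judged then, once.
The state is a dict: "time_s": time; "joints": joint angles; "qd": joint speeds; "joint_torque": joint torques, N m; "position": TCP position; "ee_rot": TCP orientation; "force": force on the tool from outside, world axes, zero at the start; "ft_torque": the same for the moment, N m; "opening": finger opening in m; "gripper_force": force on a finger pad.
Only numpy, scipy, OpenCV 4.12 (cv2) and the standard library are available. Lean on these libraries where they do the work, as an engineer would, in place of code of your own. Each camera call takes 0.05 s, during which the arm holds its last target. There are 200 camera calls.

## Task

Three white stirring bars have dropped through the drying rack into the drip tray under it. Take the long-handled scoop, slide it in along the tray under the rack without knocking the rack or the funnels and cup drying on it, gather all three bars, and tip them into the white tub. Do not pick the bars up with the fingers; finally lay the scoop down on the open bench, clear of the rack, bowl up, and leave the tub standing upright.

Things in the scene. Friction and masses are not known exactly. Their poses are not given: they have to be found in the camera images.
- scoop: loose flat-bottomed aluminium scoop, 0.15 kg, lying bowl up. Origin: middle of the bowl floor's underside; x points from handle to lip, z out of the open top. Bowl x -50 to +50 mm, 90 wide outside, walls and floor 2; side walls 30 high, falling from x = -15 to 9 high at the open front. Balance point near x = -33
- scoop_grip (a point): point to hold: x -195, y 0, z 61 mm in the scoop's frame, in the grey plastic grip, which is 160 long (x -100 to -256), 14 wide (along y), 20 high, flat-sided. The handle leaves the bowl's back wall 27 mm up and rises backwards at 13 degrees. Held here, more than a few newtons at the lip turns the scoop in the fingers
- scoop_lip (a point): middle of the scoop's thin front edge, on the underside: x +50, y 0, z 0 mm in the scoop's frame. The floor tapers from 2 mm to 0.5 mm over the last 13 mm before it; bars caught on that taper roll back into the bowl when the nose is tilted up by about 15 degrees
- rack: fixed drying rack of white wire, an inverted U 180 x 180 mm. Origin: on the bench under its middle. x points into the rack from its open front: front edge at x = -90 mm, back at +90. Legs (6 mm) only at the corners, y = +-90. The wires lie 79 to 85 mm above the bench, guard rails to 104
- rack_front (a point): middle of the rack's front edge at the underside of the overhang: x -90, y 0, z 79 mm in the rack's frame. The drip tray floor sticks out 48 to 74 mm in front of it (plus its sloped lip, 12 mm long, 14 mm high), so the scoop can be lowered over the lip and then slid in
- rack_back (a point): point on the bench under the middle of the rack's back edge: x +90, y 0, z 0 mm in the rack's frame. The fixed grey plastic drip tray lies along the rack's x, centred on y = 0: flat floor 2 mm above the bench, 108 wide between upright walls 14 high. Pushed in by hand, depth not measured: its floor ends 18 mm before to 8 mm beyond this point; there an end wall slopes up at 45 degrees, to 30 mm
- bar1_mid (a point): middle of the first stirring bar: loose slippery white PTFE rod with round ends, 9.6 mm diameter, 38 mm long (along its y axis), 12 g. The three are alike, in the tray under the rack, more across than along it, within 16 mm of its middle line. They roll ahead of a pushed scoop until the sloped end wall holds them, then ride up over the lip if it lies on the tray floor
- bar2_mid (a point): middle of the second stirring bar, as the first. The bar held at the end wall stays on the lip's edge: let the lip climb the slope, nose up, and it rolls in
- bar3_mid (a point): middle of the third stirring bar, as the first
- bar1: first stirring bar (origin on its underside as first laid)
- bar2: second stirring bar
- bar3: third stirring bar
- tub: loose round white plastic tub, 141 mm across the rim, 92 mm high, wall thin, inner floor 2 mm above the bench and 112 mm across; about 0.18 kg. Origin: middle of its underside
- funnel: glass funnel, 93 mm wide, 114 mm high, standing loose on the rack on its rim, stem up. Origin: middle of its underside
- small_funnel: white plastic funnel, 69 mm wide, 78 mm high, standing loose on the rack on its rim, stem up. Origin: middle of its underside
- cup: small white plastic cup, 45 mm wide, 28 mm high, standing loose on the rack. Origin: middle of its underside
There are look-alikes about, which are no part of the job. What is shaped like the tub but orange is not meant.

How it is judged:
By the outcome, as a careful person would: the job done as asked, in the order asked, and still so for the second after the job is handed in, with the robot touching nothing.
It also fails if it takes over 72 s, if anything falls off the work surface, if the arm or the gripper's body presses on something with over 40 N, if the wrist force passes 120 N, or if a joint passes its speed limit or range.

## Working session

There is one attempt and no reset: what is moved stays moved. The work goes in short steps, Python scripts to look and compute and a tool call to move; the robot and the scene stay as the last step left them, time stands still between calls to the robot, and variables do not carry over. Pictures are saved under pics/ and viewed, at most 10 in all, crops included, and the job is handed in when it is done.

Besides the shell and the picture viewer there is one more tool, called after "Call:" as name(argument=value, ...) on one line, values as JSON. drive_tool: Moves the arm, as the interface text tells. Its arguments: {"type":"object","properties":{"plan":{"type":"array","items":{"type":"array"}}},"required":["plan"]}

```bash
ls; mkdir -p pics; python3 - <<'E'
from cell import sensors, imaging, robot
import cv2,numpy as np
for n in("scene","top"):
    f=imaging.grab_frame(n); cv2.imwrite(f"pics/{n}0.png",cv2.resize(f["img"][:,:,::-1],None,fx=1.56,fy=1.56,interpolation=cv2.INTER_CUBIC))
    np.savez(f"{n}0.npz",**f); print(n,np.round(f["intrinsics"],1).tolist(),np.round(f["extrinsics"],3).tolist())
s=sensors.observe();print({k:np.round(v,3).tolist() for k,v in s.items()}, robot.tcp_to_grasp)
E
```

```text
pics
scene [[365.1, 0.0, 257.0], [0.0, 365.1, 194.5], [0.0, 0.0, 1.0]] [[-0.961, -0.227, 0.158, 0.339], [-0.276, 0.798, -0.536, 0.546], [-0.005, -0.559, -0.829, 0.884], [0.0, 0.0, 0.0, 1.0]]
top [[492.2, 0.0, 260.0], [0.0, 492.2, 191.6], [0.0, 0.0, 1.0]] [[-0.097, -0.975, 0.2, 0.161], [-0.995, 0.096, -0.017, 0.036], [-0.003, -0.201, -0.98, 1.604], [0.0, 0.0, 0.0, 1.0]]
{'time_s': 0.1, 'joints': [-1.339, 0.469, -0.049, 1.534, 0.024, 1.141, -0.082], 'qd': [-0.0, -0.002, -0.0, -0.003, 0.001, -0.0, -0.0], 'joint_torque': [0.001, -50.917, -0.081, -23.683, -0.061, 0.034, 0.0], 'position': [0.174, 0.652, 0.222], 'ee_rot': [-0.0, 0.13, 0.992, -0.001], 'force': [-0.234, 0.21, 0.28], 'ft_torque': [-0.011, 0.018, 0.043], 'gripper_force': 0.0, 'opening': 0.087} 0.0187
```

View pics/scene0.png

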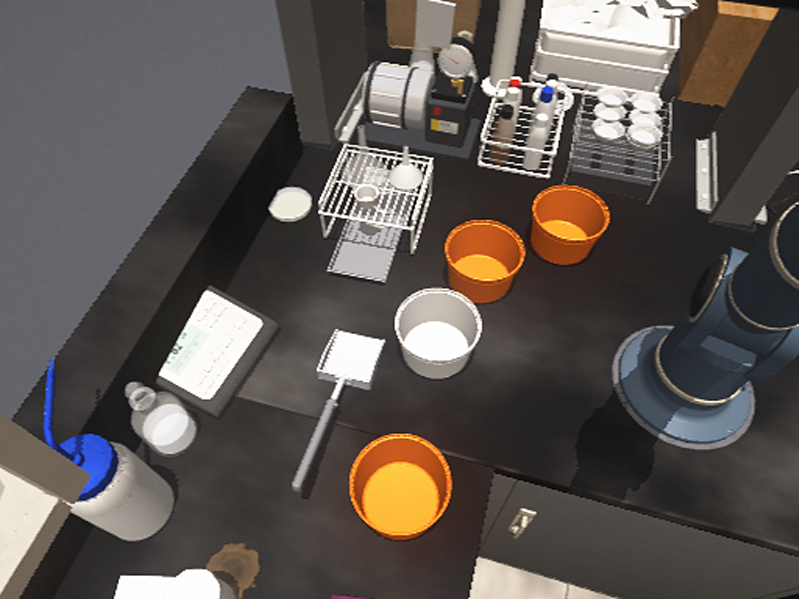

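View pics/top0.png

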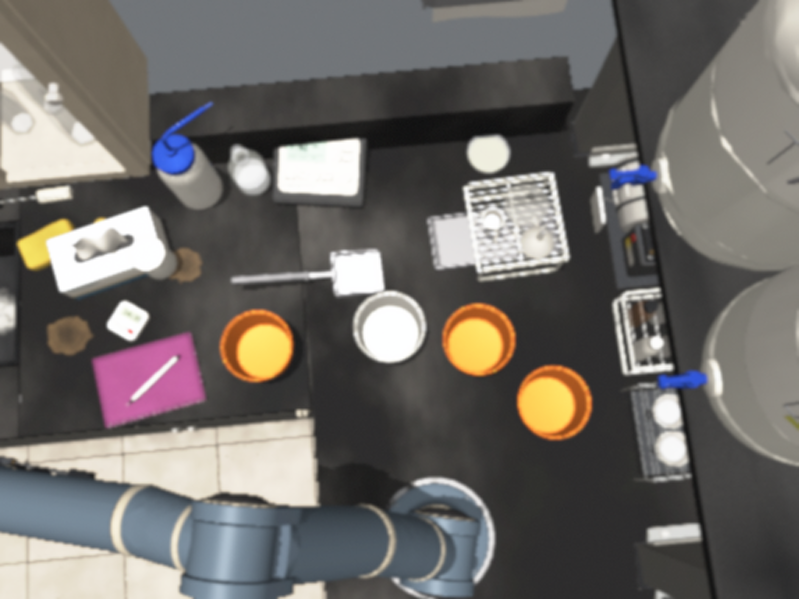

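The scene view shows the rack with its tray at about (375,200), the scoop bowl at (350,355) with its handle end at (297,487), and the white tub at (437,332). In the top view the rack is at (515,225), the tray at (450,240), the scoop at (357,272) with its handle end at (233,281), and the tub at (390,327). I'll zoom in next.

```bash
cat > h.py <<'E'
import numpy as np,cv2
def load(n): return dict(np.load(n+".npz"))
def ray(f,u,v):
    d=f["extrinsics"][:3,:3]@np.linalg.inv(f["intrinsics"])@np.array([u,v,1.]); return f["extrinsics"][:3,3],d
def on(f,u,v,z):
    o,d=ray(f,u,v); return o+d*(z-o[2])/d[2]
def proj(f,P):
    E=np.linalg.inv(f["extrinsics"]); c=E[:3,:3]@np.asarray(P,float)+E[:3,3]; q=f["intrinsics"]@c; return q[:2]/q[2]
E
python3 - <<'E'
from h import *
s=load("scene0")["img"][:,:,::-1];t=load("top0")["img"][:,:,::-1]
def crop(i,x,y,w,h,k,n):
    c=cv2.resize(i[y:y+h,x:x+w],None,fx=k,fy=k,interpolation=cv2.INTER_CUBIC)
    for a in range(0,w,10): cv2.putText(c,str(x+a),(a*k,8),0,.3,(0,255,255),1);cv2.line(c,(a*k,9),(a*k,14),(0,255,255),1)
    for a in range(0,h,10): cv2.putText(c,str(y+a),(0,a*k+4),0,.3,(0,255,0),1);cv2.line(c,(20,a*k),(26,a*k),(0,255,0),1)
    return c
a=crop(s,195,85,100,100,6,0)[:600,:400+200]
cv2.imwrite("pics/rs.png",a)
cv2.imwrite("pics/rt.png",crop(t,265,100,110,85,7,0))
E
```

```text
(no output)
```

View pics/rs.png

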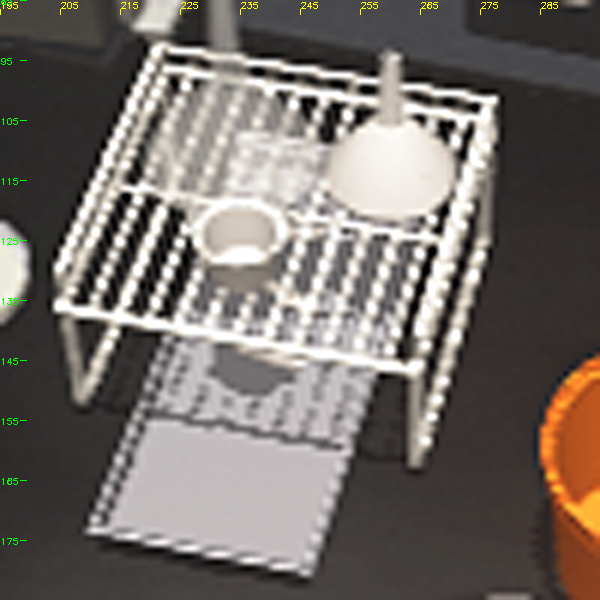

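View pics/rt.png

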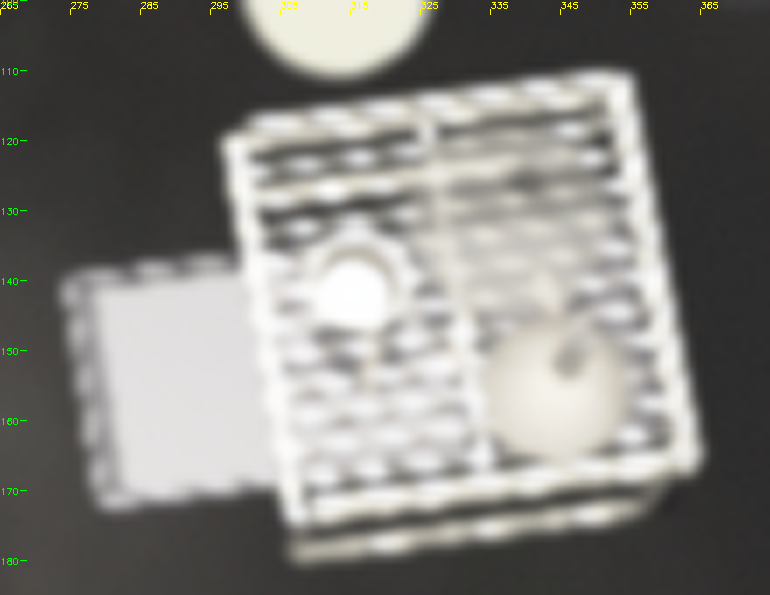

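The scene crop shows the rack's front feet at about px (208.7,151.7) and (264.2,162.2). The tray's front lip runs from (210,173.3) to (246.7,180.5), and one bar is near (240,143). The top crop shows the rack corners at (298,120), (307,174.6), (355,111.4) and (364.6,166), and the tray's front edge from (274.3,140) to (280,171.4).

```bash
python3 - <<'E'
from h import *
np.set_printoptions(precision=4,suppress=True)
S=load("scene0");T=load("top0")
for n,f,u,v,z in [("footL",S,208.7,151.2,0),("footR",S,264.2,161.8,0),("fcL",S,205.3,135.8,.085),("fcR",S,264.2,146.7,.085),("bcL g",S,221.5,93,.104),("bcR g",S,277,102,.104),
 ("T fL",T,297.9,120,.104),("T fR",T,306,173.5,.104),("T bL",T,354.5,112,.104),("T bR",T,364,166,.104),
 ("lipL",S,210.3,173.3,.014),("lipR",S,246.5,180.3,.014),("T lipL",T,274.3,140,.014),("T lipR",T,280,171.4,.014),
 ("bar?",S,240,143.3,.007)]:
    print(n,on(f,u,v,z))
def comps(f,m,nm,zs,box,k=1):
    x,y,w,h=box; M=np.zeros(m.shape,np.uint8);M[y:y+h,x:x+w]=m[y:y+h,x:x+w]*255
    n,l,st,c=cv2.connectedComponentsWithStats(M)
    for i in range(1,n):
        if st[i,4]>30:
            cn=cv2.findContours((l==i).astype(np.uint8),0,2)[0][0]; r=cv2.minAreaRect(cn); print(nm,st[i],c[i],"rect",r)
            b=cv2.boxPoints(r); 
            for z in zs: print("  z",z,[on(f,*p,z)[:2].round(4).tolist() for p in b], on(f,*c[i],z)[:2])
def bright(f,a): 
    h=cv2.cvtColor(f["img"],cv2.COLOR_RGB2HSV); return (h[...,2]>a)&(h[...,1]<60)
comps(T,bright(T,150),"Tscoop bowl",[0,.002,.03],(208,155,40,38))
comps(T,bright(T,70),"Thandle",[.05,.06],(145,165,65,25))
comps(S,bright(S,150),"Sscoop bowl",[0,.002,.03],(200,208,48,45))
comps(S,bright(S,70),"Shandle",[.05,.06],(180,240,40,80))
comps(T,bright(T,120),"Ttub",[0.002,.092],(222,182,55,55))
comps(S,bright(S,120),"Stub",[0.002,.092],(250,180,60,65))
E
python3 - <<'E'
import sys;sys.path.insert(0,'.')
from h import *
S=load("scene0")["img"][:,:,::-1];T=load("top0")["img"][:,:,::-1]
a=cv2.resize(S[200:320,175:315],None,fx=5,fy=5,interpolation=cv2.INTER_CUBIC)[:,:400*2]
cv2.imwrite("pics/ss.png",a)
E
```

```text
footL [ 0.7008 -0.1429 -0.    ]
footR [ 0.5196 -0.1493  0.    ]
fcL [ 0.6965 -0.1302  0.085 ]
fcR [ 0.5172 -0.1366  0.085 ]
bcL g [ 0.7032 -0.3007  0.104 ]
bcR g [ 0.5235 -0.3083  0.104 ]
T fL [ 0.69   -0.1327  0.104 ]
T fR [ 0.5122 -0.138   0.104 ]
T bL [ 0.699  -0.3169  0.104 ]
T bR [ 0.5184 -0.3222  0.104 ]
lipL [ 0.6603 -0.0517  0.014 ]
lipR [ 0.5484 -0.0565  0.014 ]
T lipL [ 0.6591 -0.0557  0.014 ]
T lipR [ 0.5488 -0.0633  0.014 ]
bar? [ 0.6129 -0.196   0.007 ]
Tscoop bowl [208 160  40  33 984] [228.935  174.9827] rect ((227.5, 176.0), (32.0, 39.0), 90.0)
  z 0 [[0.6154, 0.1733], [0.6025, 0.0424], [0.4928, 0.0525], [0.5055, 0.1817]] [0.5567 0.1074]
  z 0.002 [[0.6148, 0.1732], [0.6019, 0.0424], [0.4924, 0.0525], [0.5051, 0.1815]] [0.5562 0.1073]
  z 0.03 [[0.6069, 0.1708], [0.5942, 0.0423], [0.4866, 0.0522], [0.4991, 0.179]] [0.5493 0.1061]
Thandle [ 145  165   65   25 1338] [174.1734 175.583 ] rect ((176.99998474121094, 176.99998474121094), (63.99999237060547, 23.999996185302734), -0.0)
  z 0.05 [[0.5245, 0.379], [0.6046, 0.375], [0.5841, 0.1671], [0.5043, 0.1732]] [0.5598 0.28
[... 1083 characters left out ...]
 [0.485, 0.356], [0.5276, 0.3682]] [0.5147 0.3215]
Ttub [ 222  182   52   51 1911] [247.8728 206.9273] rect ((247.5, 207.0), (50.0, 51.0), 90.0)
  z 0.002 [[0.5345, 0.1324], [0.5178, -0.037], [0.3512, -0.0198], [0.3675, 0.1461]] [0.442  0.0543]
  z 0.092 [[0.5135, 0.127], [0.4978, -0.0329], [0.3405, -0.0167], [0.3559, 0.1399]] [0.4262 0.0533]
Stub [ 253  184   56   59 2492] [280.0538 211.8495] rect ((278.0294189453125, 211.61764526367188), (54.536556243896484, 57.28052520751953), 30.963756561279297)
  z 0.002 [[0.527, 0.0777], [0.4925, -0.1099], [0.3369, -0.0487], [0.3825, 0.125]] [0.428  0.0149]
  z 0.092 [[0.5078, 0.1255], [0.4768, -0.043], [0.3371, 0.012], [0.3781, 0.168]] [0.4189 0.069 ]
```

View pics/ss.png

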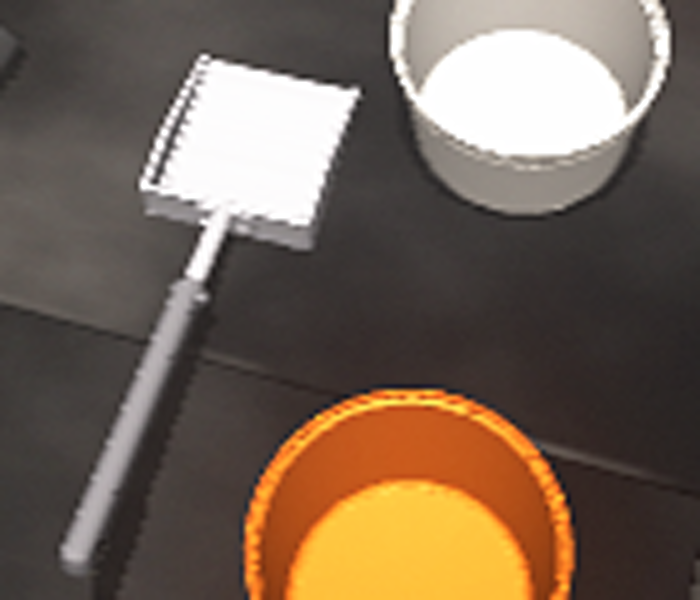

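The scoop crop shows the lip corners at about px (215.6,211.4) and (246.6,218), the grip front at (213,257) and the tail at (190,311). The tub rim is clearly visible.

```bash
python3 - <<'E'
from h import *
np.set_printoptions(precision=4,suppress=True)
S=load("scene0");T=load("top0")
L=on(S,215.6,211.4,.009);R=on(S,246.6,218,.009);B1=on(S,175+145/5,200+188/5,.030);B2=on(S,175+312/5,200+240/5,.030)
print("lip",L,R,(L+R)/2,"back top",B1,B2,(B1+B2)/2)
g=T["img"].astype(int).min(2)
P=[]
for u in range(152,206,4):
    col=g[168:190,u]; w=np.clip(col-60,0,None); v=(w*np.arange(168,190)).sum()/w.sum()
    P.append([u,v])
P=np.array(P);print(P.T, g[168:190,180])
# handle top pts: iterate z by x along handle
o=((L+R)/2)
for u,v in P[[0,4,8,12]]: print(u,on(T,u,v,.06))
# rim of tub : column extents
for f,n,box in((T,"T",(222,182,55,55)),(S,"S",(250,180,62,66))):
    x,y,w,h=box; h_=cv2.cvtColor(f["img"],cv2.COLOR_RGB2HSV); m=((h_[...,2]>95)&(h_[...,1]<70))[y:y+h,x:x+w].astype(np.uint8)
    c=max(cv2.findContours(m,0,cv2.CHAIN_APPROX_NONE)[0],key=len)[:,0,:]+[x,y]
    W=np.array([on(f,*p,.092)[:2] for p in c])
    ext=f["extrinsics"][:2,3]
    # rim far side from camera = outline; take all points farther than centroid, circle fit fixed r
    from scipy.optimize import least_squares
    d=W.mean(0)-ext; d/=np.linalg.norm(d); s=(W-W.mean(0))@d
    q=W[s>-.02] if n=="S" else W
    r=least_squares(lambda p:np.hypot(*(q-p[:2]).T)-.0705,W.mean(0),loss="soft_l1",f_scale=.003)
    print(n,"tub",r.x,np.abs(r.fun).mean())
E
```

```text
lip [0.6015 0.0671 0.009 ] [0.5116 0.0638 0.009 ] [0.5566 0.0654 0.009 ] back top [0.5974 0.1626 0.03  ] [0.5043 0.167  0.03  ] [0.5508 0.1648 0.03  ]
[[152.     156.     160.     164.     168.     172.     176.     180.
  184.     188.     192.     196.     200.     204.    ]
 [179.3211 178.5982 178.2849 178.0326 177.9357 177.6994 177.1746 177.4485
  177.341  177.1217 176.6292 174.928  175.0278 174.9284]] [ 77  76  76  76  77  79  96 135 175 193 174 129  82  56  54  64  74  78
  79  79  78  79]
152.0 [0.5519 0.3527 0.06  ]
168.0 [0.5514 0.3011 0.06  ]
184.0 [0.5483 0.2496 0.06  ]
200.0 [0.5509 0.1977 0.06  ]
T tub [0.4245 0.0519] 0.009487365891906758
S tub [0.422  0.0538] 0.0007240895896001474
```

```bash
python3 - <<'E'
from h import *
np.set_printoptions(precision=4,suppress=True)
S=load("scene0");T=load("top0")
def cen(prof,base):
    b=np.percentile(prof,40); w=np.clip(prof-b-25,0,None); return base+(w*np.arange(len(prof))).sum()/w.sum()
zt=lambda y:.010+.027+.2309*(y-.165)+0  # top centre height by world y (bowl back at y~.165)
def pt(f,u,v):
    z=.06
    for _ in range(6): p=on(f,u,v,z); z=zt(p[1])
    return p
g=T["img"].astype(float).min(2);Q=[]
for u in range(154,196,3): Q.append(pt(T,u,cen(g[168:188,u],168)))
Q=np.array(Q);print("T",np.polyfit(Q[:,1]-.26,Q[:,0],1),Q[[0,-1]])
g=S["img"].astype(float).min(2);Q=[]
for v in range(260,309,4):
    uc=213+(v-257.4)*(190-213)/(311-257.4); a=int(uc)-10; Q.append(pt(S,cen(g[v,a:a+21],a),v))
Q=np.array(Q);print("S",np.polyfit(Q[:,1]-.26,Q[:,0],1),Q[[0,-1]])
print(pt(S,190,312),pt(T,148.5,178))
E
```

```text
T [-0.0296  0.5512] [[0.5489 0.3426 0.078 ]
 [0.5521 0.2216 0.0501]]
S [-0.0333  0.5526] [[0.5545 0.2255 0.051 ]
 [0.5494 0.3557 0.081 ]]
[0.5466 0.3646 0.0831] [0.5517 0.3591 0.0818]
```

Call:
drive_tool(plan=[[[4,-3.5,0],-0.13,5],[[8,-7,0],-0.26,5],[[12,-10.5,0],-0.39,5],[[16,-14,0],-0.52,5],[[20,-17.5,0],-0.65,5],[[24,-21,0],-0.78,5],[[28,-24.5,0],-0.91,5],[[32,-28,0],-1.04,5],[[35,-32,0],-1.17,5],[[37.6,-34.7,0],-1.279,5],[[37.6,-34.7,-5],-1.279,5],[[37.6,-34.7,-10],-1.279,5],[[37.6,-34.7,-10],-1.279,5]])

```text
time_s: 1.72
position: [0.5469, 0.3036, 0.1185]
ee_rot: [-0.001, 0.696, 0.718, -0.005]
force: [-0.4, 0.2, -0.2]
opening: 0.05
gripper_force: 0.0
```

Call:
drive_tool(plan=[[[0.1,0.1,-4],0,5],[[0.1,0.1,-8],0,5],[[0.1,0.1,-8],0,5],[[0.1,0.1,-8],0,5]])

```text
time_s: 2.22
position: [0.5528, 0.3071, 0.0452]
ee_rot: [0.001, 0.696, 0.718, 0.002]
force: [0.1, -0.0, -0.2]
opening: 0.05
gripper_force: 0.0
```

```bash
python3 - <<'E'
from cell import sensors, imaging
import cv2,numpy as np
s=sensors.observe();print(s["position"],s["force"])
f=imaging.grab_frame("scene");np.savez("scene1.npz",**f)
cv2.imwrite("pics/g1.png",cv2.resize(f["img"][200:330,160:320,::-1],None,fx=4.5,fy=4.5,interpolation=cv2.INTER_CUBIC))
E
```

```text
[0.55277322 0.30710154 0.0451551 ] [ 0.09185784 -0.04081513 -0.16471938]
```

View pics/g1.png

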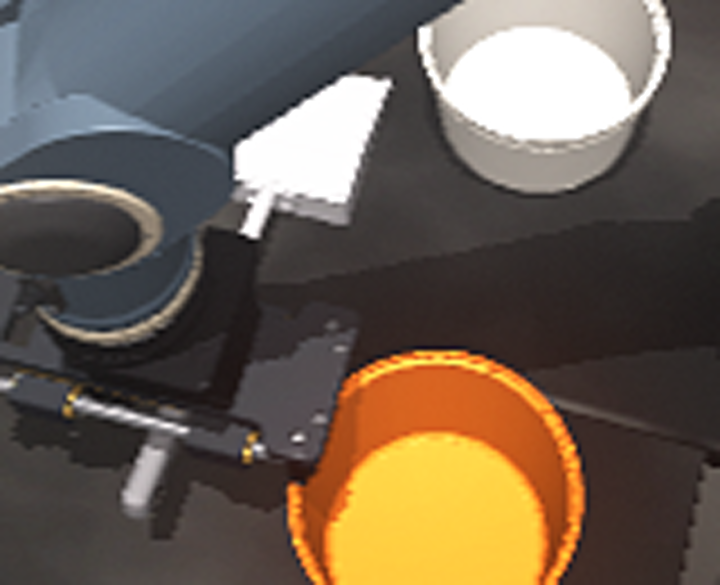

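The gripper straddles the handle near its rear, with the tail showing behind at px (145,480) and the bowl unmoved. I'll close on it.

Call:
drive_tool(plan=[[[0,0,-0.2],0,1],[[0,0,-0.2],0,1],[[0,0,-0.2],0,1],[[0,0,-0.2],0,1],[[0,0,-0.2],0,1]])

```text
time_s: 2.9
position: [0.551, 0.3062, 0.0406]
ee_rot: [-0.0, 0.696, 0.718, -0.0]
force: [0.8, -0.1, -0.1]
opening: 0.0137
gripper_force: 30.0
```

Call:
drive_tool(plan=[[[0,0,2],0,1],[[0,0,4],0,1],[[0,0,4],0,1],[[0,0,4],0,1.3],[[0,0,4],0,1.3]])

```text
time_s: 3.52
position: [0.5504, 0.306, 0.0799]
ee_rot: [-0.0, 0.696, 0.718, -0.001]
force: [0.5, -0.3, -2.3]
opening: 0.0136
gripper_force: 28.9
```

Call:
drive_tool(plan=[[[0,0,0],0,1.35],[[0,0,0],0,1.35]])

```text
time_s: 3.78
position: [0.5509, 0.3059, 0.0802]
ee_rot: [0.0, 0.696, 0.718, -0.0]
force: [0.1, -1.3, -0.7]
opening: 0.0136
gripper_force: 14.4
```

```bash
cat > look.py <<'E'
from cell import sensors, imaging
from h import *
def bowl(box=(190,195,70,65),n="scene"):
    f=imaging.grab_frame(n); h=cv2.cvtColor(f["img"],cv2.COLOR_RGB2HSV); m=((h[...,2]>170)&(h[...,1]<60)).astype(np.uint8)
    x,y,w,hh=box; M=np.zeros_like(m);M[y:y+hh,x:x+w]=m[y:y+hh,x:x+w]
    k,l,st,c=cv2.connectedComponentsWithStats(M); i=1+st[1:,4].argmax(); print("bowl",st[i],c[i].round(1)); return f
if __name__=="__main__":
    bowl(); s=sensors.observe(); print(s["time_s"],s["position"].round(4),s["force"].round(2),s["ft_torque"].round(3),s["opening"],s["gripper_force"])
E
python3 look.py
```

```text
bowl [203 217  43  34 845] [224.8 232.4]
3.825 [0.5509 0.3059 0.0803] [ 0.81 -0.32 -1.11] [-0.027  0.07  -0.014] 0.013862471094081437 14.389965813606977
```

Call:
drive_tool(plan=[[[0,0,0],0,1.37],[[0,0,0],0,1.37]])

```text
time_s: 4.08
position: [0.551, 0.3061, 0.0806]
ee_rot: [0.0, 0.696, 0.718, -0.0]
force: [0.1, -0.5, -1.1]
opening: 0.0136
gripper_force: 8.6
```

```bash
python3 look.py
```

```text
bowl [203 217  43  34 844] [224.8 232.4]
4.125 [0.551  0.3061 0.0806] [-0.12 -0.56 -0.66] [-0.084  0.058 -0.028] 0.013925685374565023 8.613051641732454
```

```bash
python3 - <<'E'
from h import *
S=load("scene0")
for z in(0,.02,.04): print(z,[proj(S,(x,.06,z)).round(1).tolist() for x in(.512,.602)],[proj(S,(x,.162,z+.03)).round(1).tolist() for x in(.51,.60)])
E
```

```text
0 [[247.0, 218.5], [216.6, 211.0]] [[235.9, 245.7], [203.2, 237.2]]
0.02 [[246.8, 214.8], [215.9, 207.2]] [[235.5, 242.2], [202.2, 233.6]]
0.04 [[246.6, 211.0], [215.2, 203.4]] [[235.0, 238.6], [201.1, 229.9]]
```

Call:
drive_tool(plan=[[[0,0,0],0,1.38],[[0,0,0],0,1.38]])

```text
time_s: 4.38
position: [0.551, 0.3061, 0.0806]
ee_rot: [0.0, 0.696, 0.718, 0.0]
force: [-0.3, -0.9, -1.6]
opening: 0.014
gripper_force: 5.7
```

```bash
python3 look.py
```

```text
bowl [203 217  43  34 846] [224.8 232.4]
4.425 [0.551  0.3062 0.0806] [ 0.63 -0.26 -1.07] [-0.16   0.068  0.032] 0.013465832752204634 5.735120696481317
```

Call:
drive_tool(plan=[[[0,0,-2],0,1],[[0,0,-4],0,1],[[0,0,-4.1],0,1],[[0,0,-4.1],0,1],[[0,0,-2],0,1],[[0,0,0],0,1],[[0,0,2],0,1],[[0,0,2],0,1]])

```text
time_s: 5.42
position: [0.5524, 0.3068, 0.103]
ee_rot: [0.0, 0.696, 0.718, 0.002]
force: [0.4, 0.0, -1.5]
opening: 0.0138
gripper_force: 30.0
```

```bash
python3 look.py; python3 - <<'E'
from cell import imaging
import cv2,numpy as np
f=imaging.grab_frame("scene")
cv2.imwrite("pics/g2.png",cv2.resize(f["img"][180:330,160:320,::-1],None,fx=4,fy=4,interpolation=cv2.INTER_CUBIC))
E
```

```text
bowl [201 208  44  36 908] [223.6 224.9]
5.475 [0.5514 0.3065 0.1016] [ 0.05  0.3  -1.86] [0.165 0.08  0.017] 0.013367791884264645 30.000016624107957
```

View pics/g2.png

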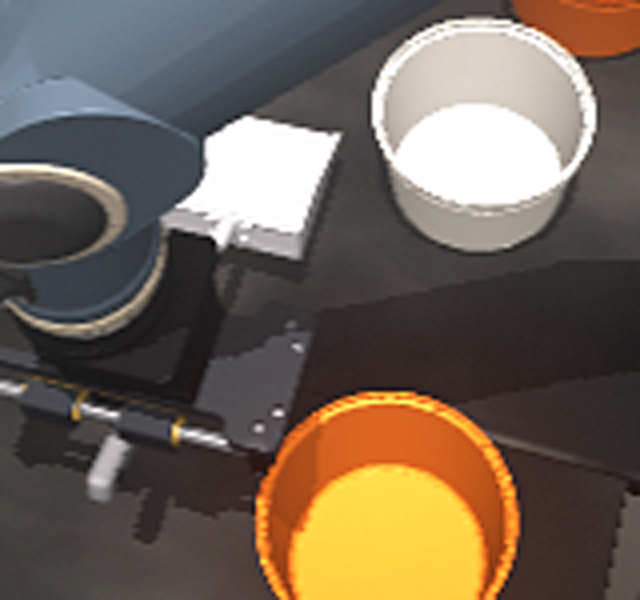

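The gripper holds the scoop with the tail visible at (105,470). The bowl, at (255,190), looks slightly nose-down. I'll check whether it creeps at full grip.

Call:
drive_tool(plan=[[[0,0,0],0,1],[[0,0,0],0,1],[[0,0,0],0,1],[[0,0,0],0,1]])

```text
time_s: 6.02
position: [0.551, 0.3061, 0.1003]
ee_rot: [0.0, 0.696, 0.718, -0.0]
force: [0.1, -0.1, -1.2]
opening: 0.0135
gripper_force: 30.0
```

```bash
python3 look.py; python3 - <<'E'
from look import *
np.set_printoptions(precision=4,suppress=True)
f=imaging.grab_frame("scene"); np.savez("scene2.npz",**f)
t=imaging.grab_frame("top"); np.savez("top2.npz",**t)
h=cv2.cvtColor(t["img"],cv2.COLOR_RGB2HSV); m=((h[...,2]>140)&(h[...,1]<60)).astype(np.uint8)
M=np.zeros_like(m);M[150:195,205:255]=m[150:195,205:255]
k,l,st,c=cv2.connectedComponentsWithStats(M);i=1+st[1:,4].argmax();print("top bowl",st[i],c[i])
for r in range(150,195,3): print(r,''.join('#' if x else '.' for x in m[r,200:260]))
E
```

```text
bowl [202 209  44  36 911] [224.3 225.6]
6.075 [0.551  0.3062 0.1004] [-0.09  0.07 -1.64] [0.133 0.027 0.004] 0.01369332742167704 30.000046100467443
top bowl [205 157  39  30 968] [225.0475 170.9804]
150 ............................................................
153 ............................................................
156 ............................................................
159 ........#################################...................
162 .........#################################..................
165 .........#################################..................
168 .........#################################..................
171 ###########################################.................
174 ###########################################.................
177 ..........#################################.................
180 ...........#################################................
183 ............################################................
186 ............#####..............................#######......
189 .......................................#####################
192 ..................................##########################
```

```bash
cat >> h.py <<'E'
def tri(fa,a,fb,b):
    o1,d1=ray(fa,*a);o2,d2=ray(fb,*b); d1/=np.linalg.norm(d1);d2/=np.linalg.norm(d2)
    s=np.linalg.lstsq(np.c_[d1,-d2],o2-o1,rcond=None)[0]; p,q=o1+s[0]*d1,o2+s[1]*d2
    return (p+q)/2,np.linalg.norm(p-q)
E
python3 - <<'E'
from h import *
np.set_printoptions(precision=4,suppress=True)
S=load("scene2");T=load("top2")
print(tri(S,(245.5,213.7),T,(244,184.5)), "level would be z .06, y", )
th=[0,3,6,9,12]
G=np.array([.551,.306,.119])
for t in th:
    t=np.radians(t)
    def w(x,z,y=-.045):  # scoop pt rel grip -> world, nose down t
        dx,dz=x+.195,z-.061
        a=dx*np.cos(t)+dz*np.sin(t); b=-dx*np.sin(t)+dz*np.cos(t)
        return G+[0.031*a+y,-a,b]
    for p in((.05,.0),(.05,.009),(-.05,0),(-.05,.03)): print(np.degrees(t).round(),p,w(*p),proj(S,w(*p)).round(1),proj(T,w(*p)).round(1))
E
```

```text
(array([0.5148, 0.0598, 0.0237]), np.float64(0.0016549880281542873)) level would be z .06, y
0.0 (0.05, 0.0) [0.5136 0.061  0.058 ] [245.7 207.7] [243.3 182.3]
0.0 (0.05, 0.009) [0.5136 0.061  0.067 ] [245.6 205.9] [243.2 181.7]
0.0 (-0.05, 0) [0.5105 0.161  0.058 ] [235.2 240.4] [212.4 186.2]
0.0 (-0.05, 0.03) [0.5105 0.161  0.088 ] [234.6 234.9] [211.4 184.2]
3.0 (0.05, 0.0) [0.5135 0.0645 0.0453] [245.5 211.3] [242.3 183.3]
3.0 (0.05, 0.009) [0.5135 0.0641 0.0542] [245.4 209.4] [242.4 182.7]
3.0 (-0.05, 0) [0.5104 0.1644 0.0505] [235.  242.9] [211.6 186.9]
3.0 (-0.05, 0.03) [0.5104 0.1628 0.0805] [234.5 236.9] [211.1 184.8]
6.0 (0.05, 0.0) [0.5134 0.0687 0.0327] [245.2 214.9] [241.2 184.3]
6.0 (0.05, 0.009) [0.5134 0.0678 0.0417] [245.2 213. ] [241.4 183.7]
6.0 (-0.05, 0) [0.5103 0.1682 0.0432] [234.8 245.5] [210.6 187.5]
6.0 (-0.05, 0.03) [0.5104 0.165  0.073 ] [234.4 239.1] [210.7 185.4]
9.0 (0.05, 0.0) [0.5132 0.0736 0.0204] [244.9 218.7] [239.9 185.3]
9.0 (0.05, 0.009) [0.5132 0.0722 0.0293] [244.9 216.6] [240.2 184.7]
9.0 (-0.05, 0) [0.5101 0.1723 0.0361] [234.5 248.2] [209.6 188.1]
9.0 (-0.05, 0.03) [0.5103 0.1676 0.0657] [234.3 241.3] [210.1 186. ]
12.0 (0.05, 0.0) [0.513  0.079  0.0084] [244.5 222.6] [238.4 186.3]
12.0 (0.05, 0.009) [0.5131 0.0772 0.0172] [244.6 220.4] [238.8 185.7]
12.0 (-0.05, 0) [0.51   0.1769 0.0292] [234.1 250.9] [208.4 188.7]
12.0 (-0.05, 0.03) [0.5102 0.1706 0.0585] [234.1 243.7] [209.4 186.6]
```

Call:
drive_tool(plan=[[[0.8,-1.5,0],0.004,1],[[1.8,-3.5,0],0.004,1],[[2.8,-6,-0.3],0.004,1],[[3.6,-8.5,-0.7],0.004,1],[[4.2,-10.5,-1.1],0.004,1],[[4.4,-11,-1.4],0.004,1],[[4.4,-11,-1.4],0.004,1]])

```text
time_s: 7.05
position: [0.5949, 0.1962, 0.0863]
ee_rot: [-0.0, 0.695, 0.719, -0.0]
force: [-0.3, 0.0, -1.7]
opening: 0.0133
gripper_force: 30.0
```

```bash
python3 - <<'E'
from look import *
s=sensors.observe();print(s["position"].round(4),s["force"].round(2))
S=imaging.grab_frame("scene");np.savez("scene3.npz",**S);T=imaging.grab_frame("top");np.savez("top3.npz",**T)
a=cv2.resize(S["img"][85:225,190:310,::-1],None,fx=3.3,fy=4,interpolation=cv2.INTER_CUBIC)
b=cv2.resize(T["img"][100:240,200:320,::-1],None,fx=3.3,fy=4,interpolation=cv2.INTER_CUBIC)
cv2.imwrite("pics/g3.png",np.hstack([a,b]))
E
```

```text
[0.5949 0.1962 0.0863] [-0.26  0.02 -1.73]
```

View pics/g3.png

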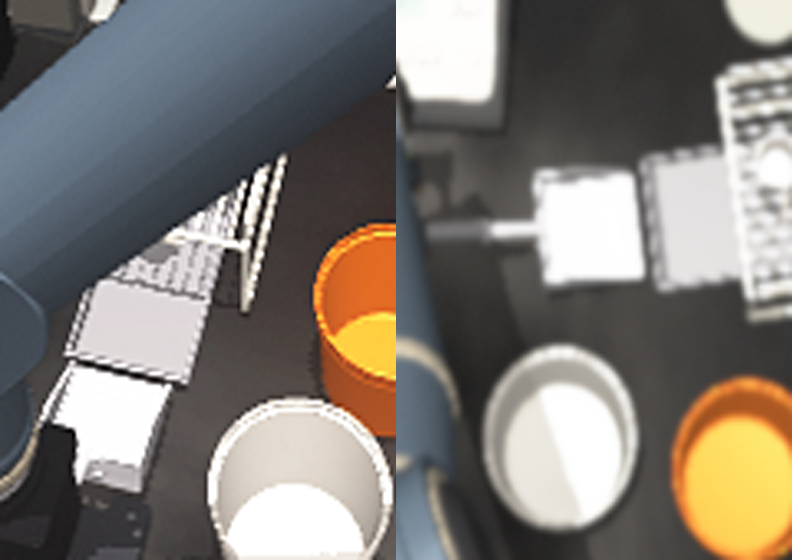

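Left: the bowl lip sits just in front of the tray's front edge, lip corners (70,360) and (172,388), tray corners (67,355) and (188,383). Right: lip corners (638,175) and (643,280), tray corners (645,158) and (660,288). I'll work out the lateral error.

```bash
python3 - <<'E'
from h import *
np.set_printoptions(precision=4,suppress=True)
S=load("scene3");T=load("top3")
s=lambda X,Y:(190+X/3.3,85+Y/4); t=lambda X,Y:(200+(X-396)/3.3,100+Y/4)
print("lip tri L",tri(S,s(68,362),T,t(637,173)),"R",tri(S,s(172,388),T,t(643,280)))
print("tray tri L",tri(S,s(67,355),T,t(644,157)),"R",tri(S,s(188,383),T,t(660,289)))
for z in(.012,.02):
  for n,f,a,b in(("S lip",S,s(68,362),s(172,388)),("T lip",T,t(637,173),t(643,280)),("S tray",S,s(67,355),s(188,383)),("T tray",T,t(644,157),t(660,289))):
    A,B=on(f,*a,z),on(f,*b,z); print(z,n,A[:2],B[:2],((A+B)/2)[:2])
E
```

```text
lip tri L (array([ 0.6556, -0.0504,  0.0041]), np.float64(0.008611722991187261)) R (array([ 0.5571, -0.0468,  0.014 ]), np.float64(0.0036662149178753067))
tray tri L (array([ 0.6653, -0.0596,  0.0002]), np.float64(0.0008938549439224162)) R (array([ 0.5492, -0.0638,  0.0016]), np.float64(0.0006568111992296745))
0.012 S lip [ 0.6573 -0.0456] [ 0.5595 -0.0484] [ 0.6084 -0.047 ]
0.012 T lip [ 0.6487 -0.0503] [ 0.5557 -0.0468] [ 0.6022 -0.0486]
0.012 S tray [ 0.6604 -0.0515] [ 0.5471 -0.0567] [ 0.6038 -0.0541]
0.012 T tray [ 0.662  -0.0589] [ 0.5464 -0.0631] [ 0.6042 -0.061 ]
0.02 S lip [ 0.6544 -0.0401] [ 0.5575 -0.0429] [ 0.606  -0.0415]
0.02 T lip [ 0.6463 -0.0499] [ 0.5538 -0.0464] [ 0.6    -0.0482]
0.02 S tray [ 0.6575 -0.046 ] [ 0.5452 -0.0511] [ 0.6013 -0.0486]
0.02 T tray [ 0.6595 -0.0584] [ 0.5445 -0.0626] [ 0.602  -0.0605]
```

Call:
drive_tool(plan=[[[0.1,-1,0],0.005,1],[[0.2,-3,0],0.005,1],[[0.3,-5,0],0.005,1],[[0.4,-7,0],0.005,1],[[0.45,-9,0],0.005,1],[[0.5,-11,0],0.005,1],[[0.55,-12.3,0],0.005,1],[[0.55,-12.7,0],0.005,1],[[0.55,-12.7,-0.4],0.005,1],[[0.55,-12.7,-0.8],0.005,1],[[0.55,-12.7,-1.2],0.005,1],[[0.55,-12.7,-1.2],0.005,1]])

```text
time_s: 8.65
position: [0.6001, 0.0697, 0.074]
ee_rot: [-0.0, 0.693, 0.721, -0.0]
force: [0.9, -0.0, -1.2]
opening: 0.0133
gripper_force: 30.0
```

Call:
drive_tool(plan=[[[0,0,-0.4],0,1],[[0,0,-0.8],0,1],[[0,0,-1.2],0,1],[[0,0,-1.6],0,1],[[0,0,-2],0,1],[[0,0,-2.4],0,1],[[0,0,-2.4],0,1]])

```text
time_s: 9.52
position: [0.6004, 0.0691, 0.0503]
ee_rot: [0.0, 0.693, 0.721, -0.0]
force: [0.3, 1.6, 1.1]
opening: 0.0136
gripper_force: 30.0
```

Call:
drive_tool(plan=[[[0,0,-0.3],0,1],[[0,0,-0.6],0,1],[[0,0,-0.6],0,1]])

```text
time_s: 9.9
position: [0.6003, 0.0691, 0.0443]
ee_rot: [-0.0, 0.693, 0.721, -0.0]
force: [1.0, 1.1, 1.8]
opening: 0.0136
gripper_force: 30.0
```

Call:
drive_tool(plan=[[[0,0,-0.1],0,1],[[0,0,-0.2],0,1],[[0,0,-0.2],0,1]])

```text
time_s: 10.28
position: [0.6006, 0.0693, 0.0427]
ee_rot: [0.0, 0.693, 0.721, 0.0]
force: [0.2, 1.3, 1.6]
opening: 0.0136
gripper_force: 30.0
```

Call:
drive_tool(plan=[[[0,0,-0.1],0,1],[[0,0,-0.2],0,1],[[0,0,-0.2],0,1]])

```text
time_s: 10.65
position: [0.6007, 0.0696, 0.0406]
ee_rot: [0.0, 0.693, 0.721, 0.0]
force: [-0.1, 2.3, 3.4]
opening: 0.0137
gripper_force: 30.0
```

Call:
drive_tool(plan=[[[0,0,-0.1],0,1],[[0,0,-0.2],0,1],[[0,0,-0.2],0,1]])

```text
time_s: 11.02
position: [0.6005, 0.0692, 0.0385]
ee_rot: [0.0, 0.693, 0.721, 0.0]
force: [-0.5, 2.5, 2.1]
opening: 0.0137
gripper_force: 30.0
```

```bash
python3 - <<'E'
from look import *
S=imaging.grab_frame("scene");np.savez("scene4.npz",**S);T=imaging.grab_frame("top");np.savez("top4.npz",**T)
g=T["img"].min(2)
for v in(142,148,160,166): print(v,g[v,262:306].tolist())
a=np.array([.6005,.0692,.0572])
for t in(-4,-2,0,2):
    t_=np.radians(t)
    for x,z in((-.05,.03),(-.05,0)):
        dx,dz=x+.195,z-.061; A=dx*np.cos(t_)+dz*np.sin(t_);B=-dx*np.sin(t_)+dz*np.cos(t_)
        for y in(-.03,.03): P=a+[.035*A+y,-A,B]; print(t,(x,z,y),P.round(4),proj(T,P).round(1),proj(S,P).round(1))
a=cv2.resize(S["img"][100:220,190:310,::-1],None,fx=3.3,fy=4,interpolation=cv2.INTER_CUBIC)
b=cv2.resize(T["img"][110:230,230:350,::-1],None,fx=3.3,fy=4,interpolation=cv2.INTER_CUBIC)
cv2.imwrite("pics/g4.png",np.hstack([a,b]))
E
```

```text
142 [69, 68, 68, 68, 67, 66, 66, 66, 66, 66, 72, 108, 153, 169, 158, 160, 184, 208, 214, 206, 202, 206, 205, 195, 185, 187, 200, 224, 240, 245, 241, 232, 228, 231, 241, 250, 253, 252, 250, 249, 249, 244, 243, 247]
148 [47, 49, 56, 64, 68, 69, 68, 67, 66, 66, 66, 74, 109, 153, 169, 161, 170, 197, 219, 223, 223, 234, 250, 254, 255, 255, 255, 255, 255, 255, 255, 255, 255, 255, 255, 255, 255, 255, 254, 254, 253, 252, 253, 254]
160 [50, 50, 51, 50, 51, 54, 59, 65, 70, 71, 70, 70, 69, 75, 112, 160, 179, 170, 177, 202, 220, 225, 233, 244, 252, 254, 255, 255, 255, 255, 255, 255, 255, 255, 255, 255, 255, 255, 255, 255, 254, 253, 252, 250]
166 [47, 48, 47, 49, 53, 62, 71, 74, 75, 73, 72, 71, 71, 69, 77, 111, 155, 174, 170, 179, 206, 222, 226, 226, 219, 209, 215, 221, 220, 208, 189, 171, 160, 161, 168, 174, 175, 176, 179, 187, 195, 202, 219, 239]
-4 (-0.05, 0.03, -0.03) [ 0.5756 -0.0776  0.0364] [283.7 161.5] [239.5 168.2]
-4 (-0.05, 0.03, 0.03) [ 0.6356 -0.0776  0.0364] [281.8 144.1] [220.3 163.8]
-4 (-0.05, 0, -0.03) [ 0.5757 -0.0797  0.0065] [283.9 163.7] [240.2 173.8]
-4 (-0.05, 0, 0.03) [ 
[... 255 characters left out ...]
283.3 164.2] [240.1 175.3]
-2 (-0.05, 0, 0.03) [ 0.6356 -0.0778  0.0013] [281.4 147.1] [221.3 171. ]
0 (-0.05, 0.03, -0.03) [ 0.5756 -0.0758  0.0262] [283.  162.3] [239.5 170.8]
0 (-0.05, 0.03, 0.03) [ 0.6356 -0.0758  0.0262] [281.1 145. ] [220.4 166.4]
0 (-0.05, 0, -0.03) [ 0.5756 -0.0758 -0.0038] [282.7 164.6] [240.  176.8]
0 (-0.05, 0, 0.03) [ 0.6356 -0.0758 -0.0038] [280.8 147.6] [221.3 172.5]
2 (-0.05, 0.03, -0.03) [ 0.5755 -0.0746  0.0212] [282.6 162.8] [239.5 172.1]
2 (-0.05, 0.03, 0.03) [ 0.6355 -0.0746  0.0212] [280.7 145.5] [220.4 167.8]
2 (-0.05, 0, -0.03) [ 0.5755 -0.0736 -0.0088] [281.9 165.1] [239.8 178.4]
2 (-0.05, 0, 0.03) [ 0.6355 -0.0736 -0.0088] [280.1 148.1] [221.2 174.1]
```

View pics/g4.png

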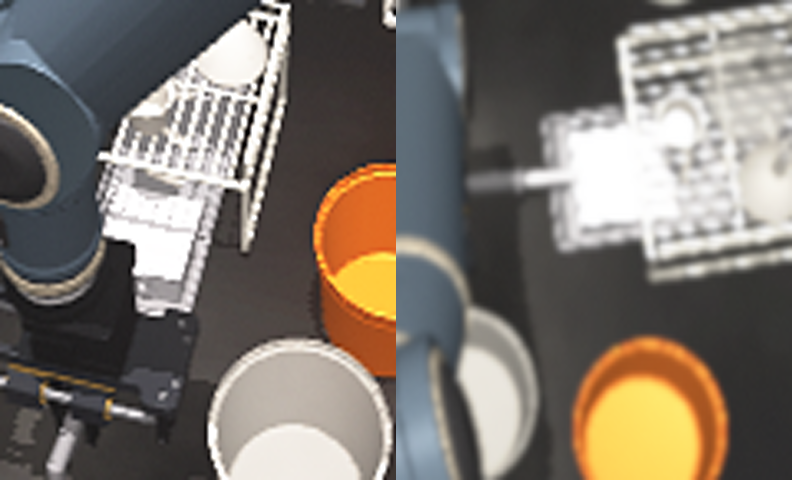

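The bowl sits in the tray and centred, with its back edge at (572,180) in the top crop, and the rack, cup and funnels are undisturbed. I'll set the lip on the floor by raising the hand slightly and relaxing the grip so the nose settles.

Call:
drive_tool(plan=[[[0,0,0.3],0,1],[[0,0,0.6],0,1],[[0,0,0.6],0,1.36],[[0,0,0.6],0,1.37],[[0,0,0.6],0,1.38],[[0,0,0.6],0,1.38]])

```text
time_s: 11.88
position: [0.6004, 0.0691, 0.0445]
ee_rot: [-0.0, 0.693, 0.721, -0.0]
force: [0.4, -0.3, -1.6]
opening: 0.0141
gripper_force: 5.7
```

Call:
drive_tool(plan=[[[0,0,0],0,1],[[0,0,0],0,1]])

```text
time_s: 12.12
position: [0.6005, 0.0692, 0.0446]
ee_rot: [-0.0, 0.693, 0.721, -0.0]
force: [-0.7, -0.3, 0.0]
opening: 0.0135
gripper_force: 30.0
```

Call:
drive_tool(plan=[[[0.03,-0.8,-0.1],0,1],[[0.07,-2,-0.1],0,1],[[0.12,-3.4,-0.1],0,1],[[0.17,-4.8,-0.1],0,1],[[0.22,-6.2,-0.1],0,1],[[0.26,-7.4,-0.1],0,1],[[0.3,-8.6,-0.1],0,1],[[0.34,-9.8,-0.1],0,1],[[0.38,-11,-0.1],0,1],[[0.38,-11,-0.1],0,1]])

```text
time_s: 13.38
position: [0.6043, -0.0428, 0.0437]
ee_rot: [0.001, 0.694, 0.72, -0.0]
force: [0.4, -1.2, -0.3]
opening: 0.0141
gripper_force: 30.0
```

```bash
python3 - <<'E'
from look import *
s=sensors.observe();print(s["position"].round(4),s["force"].round(2))
T=imaging.grab_frame("top");np.savez("top5.npz",**T);S=imaging.grab_frame("scene");np.savez("scene5.npz",**S)
E
```

```text
[ 0.6043 -0.0428  0.0437] [ 0.44 -1.22 -0.29]
```

Call:
drive_tool(plan=[[[0.01,-0.3,0],0,1],[[0.02,-0.6,0],0,1],[[0.03,-0.9,0],0,1],[[0.03,-0.9,0],0,1]])

```text
time_s: 13.98
position: [0.6047, -0.0503, 0.0436]
ee_rot: [0.0, 0.693, 0.721, -0.0]
force: [0.2, -0.5, 0.3]
opening: 0.0137
gripper_force: 30.0
```

Call:
drive_tool(plan=[[[0.01,-0.3,0],0,1],[[0.02,-0.6,0],0,1],[[0.02,-0.6,0],0,1]])

```text
time_s: 14.35
position: [0.6048, -0.0565, 0.0436]
ee_rot: [0.0, 0.693, 0.721, -0.0]
force: [0.9, -0.3, -0.8]
opening: 0.0138
gripper_force: 30.0
```

Call:
drive_tool(plan=[[[0.01,-0.3,0],0,1],[[0.02,-0.6,0],0,1],[[0.02,-0.6,0],0,1]])

```text
time_s: 14.72
position: [0.605, -0.0581, 0.0436]
ee_rot: [-0.002, 0.692, 0.722, 0.001]
force: [-1.5, 7.0, 1.7]
opening: 0.0137
gripper_force: 30.0
```

Call:
drive_tool(plan=[[[0.01,-0.4,0],0,1],[[0.02,-0.8,0],0,1],[[0.02,-0.8,0],0,1]])

```text
time_s: 15.1
position: [0.6053, -0.0584, 0.0437]
ee_rot: [-0.006, 0.691, 0.723, 0.004]
force: [-1.0, 19.7, 5.4]
opening: 0.0136
gripper_force: 30.0
```

Call:
drive_tool(plan=[[[0.01,-0.4,0],0,1],[[0.02,-0.8,0],0,1],[[0.02,-0.8,0],0,1]])

```text
time_s: 15.48
position: [0.6054, -0.0589, 0.0436]
ee_rot: [-0.009, 0.689, 0.725, 0.007]
force: [-3.3, 31.4, 6.9]
opening: 0.0133
gripper_force: 30.0
```

Call:
drive_tool(plan=[[[-0.05,1.2,0],0,1],[[-0.07,1.9,0],0,1],[[-0.07,1.9,0],0,1]])

```text
time_s: 15.85
position: [0.6045, -0.0587, 0.0434]
ee_rot: [-0.0, 0.693, 0.721, -0.0]
force: [-0.1, 3.5, -0.9]
opening: 0.0134
gripper_force: 30.0
```

Call:
drive_tool(plan=[[[0,0,-0.4],0,1],[[0.01,-0.2,-0.8],0,1],[[0.02,-0.5,-1.2],0,1],[[0.02,-0.5,-1.2],0,1]])

```text
time_s: 16.35
position: [0.605, -0.0627, 0.0312]
ee_rot: [-0.001, 0.693, 0.721, 0.001]
force: [-0.4, 5.8, 1.4]
opening: 0.0138
gripper_force: 30.0
```

Call:
drive_tool(plan=[[[0.01,-0.3,-0.4],0,1],[[0.02,-0.6,-0.8],0,1],[[0.03,-0.9,-1.2],0,1],[[0.03,-0.9,-1.2],0,1]])

```text
time_s: 16.85
position: [0.605, -0.0694, 0.0188]
ee_rot: [-0.002, 0.692, 0.722, 0.001]
force: [-0.4, 8.9, 2.2]
opening: 0.0137
gripper_force: 30.0
```

Call:
drive_tool(plan=[[[0.01,-0.4,0],0,1],[[0.02,-0.8,0],0,1],[[0.04,-1.2,0],0,1],[[0.04,-1.2,0],0,1]])

```text
time_s: 17.35
position: [0.6056, -0.0857, 0.0193]
ee_rot: [0.0, 0.693, 0.721, -0.0]
force: [-0.5, 1.0, 1.0]
opening: 0.0135
gripper_force: 30.0
```

Call:
drive_tool(plan=[[[0,0,-0.4],0,1],[[0,0,-0.8],0,1],[[0,0,-0.8],0,1]])

```text
time_s: 17.73
position: [0.6054, -0.0862, 0.0111]
ee_rot: [0.0, 0.693, 0.721, -0.001]
force: [-0.3, -0.8, 0.5]
opening: 0.0139
gripper_force: 30.0
```

```bash
python3 - <<'E'
from look import *
S=imaging.grab_frame("scene");np.savez("scene6.npz",**S);T=imaging.grab_frame("top");np.savez("top6.npz",**T)
s=sensors.observe();print(s["position"].round(4),s["force"].round(2),s["ft_torque"].round(3))
a=cv2.resize(S["img"][85:185,195:295,::-1],None,fx=4,fy=6,interpolation=cv2.INTER_CUBIC)
b=cv2.resize(T["img"][100:185,270:370,::-1],None,fx=4,fy=6,interpolation=cv2.INTER_CUBIC)
b=cv2.copyMakeBorder(b,0,600-b.shape[0],0,0,0)
cv2.imwrite("pics/g6.png",np.hstack([a,b]))
E
```

```text
[ 0.6056 -0.086   0.0115] [0.37 0.32 0.03] [-0.468 -0.     0.023]
```

Call:
drive_tool(plan=[[[0,0.2,0.2],0,1],[[0,0.4,0.5],0,1],[[0,0.4,0.8],0,1],[[0,0.4,1.1],0,1],[[0,0.4,1.4],0,1],[[0,0.4,1.7],0,1],[[0,0.4,1.9],0,1],[[0,0.4,1.9],0,1]])

```text
time_s: 18.82
position: [0.6057, -0.0808, 0.0308]
ee_rot: [0.0, 0.693, 0.721, 0.0]
force: [-0.1, 0.9, -1.1]
opening: 0.0137
gripper_force: 30.0
```

Call:
drive_tool(plan=[[[-0.01,0.3,0],0,1],[[-0.03,0.9,0],0,1],[[-0.06,1.8,0],0,1],[[-0.1,2.9,0],0,1],[[-0.14,4,0],0,1],[[-0.18,5.1,0],0,1],[[-0.22,6.2,0],0,1],[[-0.25,7.2,0],0,1],[[-0.28,8,0],0,1],[[-0.29,8.4,0],0,1],[[-0.29,8.4,0],0,1]])

```text
time_s: 20.2
position: [0.6027, 0.0036, 0.0306]
ee_rot: [-0.0, 0.693, 0.721, 0.0]
force: [-0.2, 0.6, -1.7]
opening: 0.0136
gripper_force: 30.0
```

Call:
drive_tool(plan=[[[-0.01,0.3,0],0,1],[[-0.03,0.9,0],0,1],[[-0.06,1.8,0],0,1],[[-0.1,2.9,0],0,1],[[-0.15,4.2,0],0,1],[[-0.2,5.6,0],0,1],[[-0.25,7,0],0,1],[[-0.3,8.4,0],0,1],[[-0.35,9.8,0],0,1],[[-0.4,11.2,0],0,1],[[-0.45,12.6,0],0,1],[[-0.5,14,0],0,1],[[-0.55,15.4,0],0,1],[[-0.6,16.8,0],0,1],[[-0.63,18,0],0,1],[[-0.64,18.7,0],0,1],[[-0.65,19,0],0,1],[[-0.65,19,0],0,1]])

```text
time_s: 22.45
position: [0.5962, 0.1938, 0.0306]
ee_rot: [-0.0, 0.693, 0.721, 0.0]
force: [-0.7, 1.8, -1.3]
opening: 0.0134
gripper_force: 30.0
```

```bash
python3 - <<'E'
from look import *
S=imaging.grab_frame("scene");np.savez("scene7.npz",**S);T=imaging.grab_frame("top");np.savez("top7.npz",**T)
s=sensors.observe();print(s["position"].round(4),s["force"].round(2))
a=cv2.resize(S["img"][85:235,195:295,::-1],None,fx=4,fy=4,interpolation=cv2.INTER_CUBIC)
b=cv2.resize(T["img"][110:210,225:325,::-1],None,fx=4,fy=4,interpolation=cv2.INTER_CUBIC)
g=b.astype(float); b2=np.clip((b.astype(float)-150)*2.4,0,255).astype(np.uint8)
b=np.vstack([b,b2[60:260]])
cv2.imwrite("pics/g7.png",np.hstack([a,b]))
E
```

```text
[0.5963 0.1937 0.0307] [ 0.17  2.65 -0.59]
```

View pics/g7.png

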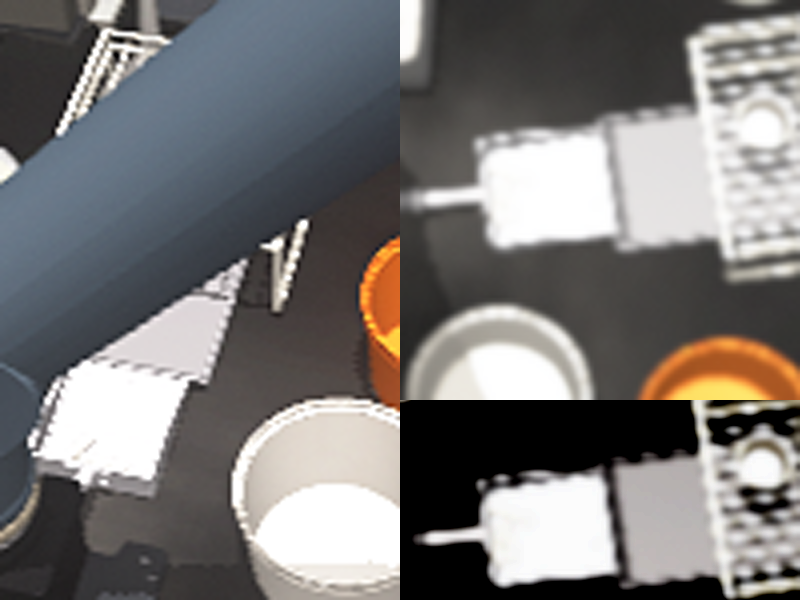

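The scoop is out with its bowl in front of the tray. The bowl is overexposed and shows only faint lines near its back at about (85,450). I'll check numerically.

```bash
python3 - <<'E'
from look import *
S=load("scene7");g=S["img"].min(2)
for r in range(174,212,1): print(r,' '.join("%3d"%x for x in g[r,203:243]))
F=[];Q=[]
for _ in range(8):
    imaging.grab_frame("top");s=sensors.observe();F.append(s["force"]);Q.append(s["ft_torque"])
print(np.mean(F,0).round(2),np.std(F,0).round(2),np.mean(Q,0).round(3),s["time_s"])
E
```

```text
174  65  63  60  63  62  62  64  62  62  60  58  55  50  43 129 181 178 150 163 203 217 218 218 218 217 216 217 217 216 216 217 216 216 217 217 216 217 216 216 217
175  63  62  62  62  62  61  60  59  60  58  53  45 162 254 237 162 200 230 242 240 213 179 158 168 202 217 219 218 218 218 217 217 217 217 216 215 216 216 217 216
176  63  63  63  62  63  60  59  60  56  49  40 155 255 255 255 255 255 255 250 213 131 195 229 244 240 199 162 163 178 183 204 219 219 218 218 217 216 217 216 217
177  62  63  61  60  59  59  58  54  45 169 255 255 255 255 255 255 255 255 255 255 255 255 255 248 238 201 202 231 242 237 206 170 154 171 183 204 217 219 218 218
178  62  61  60  60  59  57  51  56  78 255 255 255 255 253 253 255 255 255 255 255 255 255 255 255 255 255 255 255 246 236 196 171 217 244 239 234 197 152 173 184
179  59  59  59  60  55  47 160 163 160 195 255 255 255 255 255 255 255 255 255 255 255 255 255 255 255 255 255 255 255 255 255 255 255 255 234 172 145 225 254 251
180  77  61  59  55  52 132 215 179 255 255 255 255 255 255 255 255 255 255 255 255 255 255 255 254 248 252 255 255 
[... 4494 characters left out ...]
1  43  42  43  42  43  44  44  42  35  53  65  64  88  83  60  60  77  88  80  72  86 109 138 149 150 155 124  80  80  80  80  80  81  80  79  81
209 123  78  44  42  43  43  44  43  42  45  43  43  38  56  66  64  85  99 100  96  91  89  88  88  86  83  65  64  70  98  93  74  80  80  80  79  81  81  81  80
210 131  65  37  42  45  43  43  43  44  43  44  41  41  58  66  85  99  94  93  91  90  90  90  88  88  87  85  83  82  80  79  79  79  79  80  80  79  76  78  79
211 101  59  39  41  42  43  42  43  44  43  43  38  50  63  63  82  97  94  91  91  89  89  88  87  88  86  84  82  82  83  82  82  79  79  79  80  78  77  78  78
[ 0.07  2.38 -1.14] [0.37 0.54 0.24] [0.648 0.077 0.004] 22.95
```

```bash
python3 - <<'E'
from h import *
S=load("scene7");T=load("top7")
G=np.array([.5963,.1938,.0493])
for t in(0,3,6,9,12,15):
    a=np.radians(t)
    o=[]
    for x,z in((.05,.0),(.05,.009),(-.05,0),(-.05,.03)):
        dx,dz=x+.195,z-.061; A=dx*np.cos(a)-dz*np.sin(a);B=dx*np.sin(a)+dz*np.cos(a)
        P=G+[.035*A-.045,-A,B]; o+=[P[2].round(3),proj(S,P).round(1).tolist(),proj(T,P).round(1).tolist()]
    print(t,o)
g=T["img"].min(2)
for v in(150,158,166): print(v,g[v,238:290].tolist())
E
```

```text
0 [np.float64(-0.012), [242.6, 185.9], [275.8, 170.4], np.float64(-0.003), [242.5, 184.1], [275.9, 169.8], np.float64(-0.012), [233.4, 213.6], [246.5, 174.2], np.float64(0.018), [232.7, 208.1], [246.2, 172.1]]
3 [np.float64(0.001), [242.7, 182.6], [276.8, 169.4], np.float64(0.01), [242.5, 181.0], [276.7, 168.7], np.float64(-0.004), [233.5, 211.3], [247.3, 173.6], np.float64(0.026), [232.7, 206.2], [246.6, 171.5]]
6 [np.float64(0.014), [242.7, 179.4], [277.5, 168.3], np.float64(0.023), [242.5, 177.9], [277.3, 167.7], np.float64(0.004), [233.6, 209.1], [248.0, 172.9], np.float64(0.034), [232.7, 204.4], [246.8, 170.9]]
9 [np.float64(0.027), [242.7, 176.4], [278.1, 167.3], np.float64(0.036), [242.4, 174.9], [277.8, 166.7], np.float64(0.012), [233.6, 207.0], [248.6, 172.3], np.float64(0.041), [232.6, 202.7], [246.9, 170.3]]
12 [np.float64(0.041), [242.6, 173.4], [278.5, 166.2], np.float64(0.049), [242.3, 172.1], [278.0, 165.6], np.float64(0.02), [233.7, 205.0], [249.0, 171.6], np.float64(0.049), [232.4, 201.1], [246.9, 169.7]]
15 [np.float64(0.054), [242.4, 170.6], [278.7, 165.2], np.floa
[... 226 characters left out ...]
55, 255, 255, 255, 255, 255, 255, 255, 255, 255, 255, 255, 255, 255, 255, 255, 255, 255, 255, 255, 254, 249, 216, 164, 162, 187, 211, 222, 225, 225, 225, 225, 225, 225, 224, 225]
158 [239, 240, 243, 245, 247, 249, 249, 249, 245, 240, 245, 251, 251, 252, 252, 253, 254, 254, 254, 254, 255, 255, 255, 255, 255, 255, 255, 255, 255, 255, 255, 255, 255, 255, 255, 255, 254, 254, 250, 227, 186, 169, 180, 206, 222, 226, 226, 226, 227, 226, 226, 226]
166 [83, 82, 81, 80, 81, 80, 81, 93, 146, 209, 231, 237, 246, 252, 253, 254, 254, 254, 255, 255, 255, 255, 254, 254, 255, 255, 255, 255, 255, 255, 255, 255, 254, 254, 254, 254, 254, 254, 254, 250, 234, 201, 172, 178, 205, 223, 227, 227, 227, 227, 227, 228]
```

```bash
python3 - <<'E'
from h import *
A=load("top0")["img"].min(2).astype(float);B=load("top7")["img"].min(2).astype(float);C=load("scene0")["img"].min(2).astype(float);D=load("scene7")["img"].min(2).astype(float)
d=B-A
for v in range(112,178,2): print(v,' '.join("%4d"%x for x in d[v,298:368:2]))
T=load("top0")
for y in(-.18,-.2,-.22,-.25,-.28,-.30,-.31): print(y,[proj(T,(x-.035*(y+.13),y,.008)).round(0).tolist() for x in(.555,.607,.66)])
E
```

```text
112    1    1   -1    1    0    0    0    1    0    0    0    0    1    0    1    0    1    1    1    1    1    2    1    1    1    2    3    2    1    1    0    1    2    1    0
114    0    0    2    1   -1    1    1    1    0    1    2    2    2    1    2    1    3    1    2    1    2    0    1    2    0    1    1    1    1    0    1    1    0    1   -1
116    1    0    2    1    2    1    2    2    2    2    3    1    2    2    2    2    1    1    1    0    1    1    1    1    0    1    1    2    2    1    0    0    0    0    0
118    1    2    2    1    2    3    1    2    1    2    2    1    1    1    1    1    0    0    2    0    2    2    1    2    1    1    2    1    1    1    1    1   -1    1    1
120    1    2    2    1    2    2    1    2    1   -1    1    2    1    2    2    1    1    2    1    1    1    2    1    1    1    1    1    2    2    2    0    0    1    1    1
122    1    1    1    1    2    1    2    1    2    2    1    1    2    2    1    1    1    2    2    2    2    2    2    1    2    2    2    1    2    3    1    0    1    0    1
124    1    2    1    1   
[... 4489 characters left out ...]
  2    0    3    1    1    1    1    0    1    0    2    2    2    1    1    2    3    2    2    2    1    0    1    1    0    1    1    0
176    1    2    1    1    1    0    1    1    2    1    1    1    1    2    1    2    2    0    2    1    1    0    1    1    0    0    1    1    1    0    2    0    1    0    1
-0.18 [[314.0, 166.0], [313.0, 151.0], [311.0, 136.0]]
-0.2 [[320.0, 165.0], [318.0, 151.0], [317.0, 136.0]]
-0.22 [[326.0, 165.0], [324.0, 150.0], [322.0, 135.0]]
-0.25 [[335.0, 164.0], [333.0, 149.0], [331.0, 134.0]]
-0.28 [[344.0, 162.0], [342.0, 148.0], [340.0, 133.0]]
-0.3 [[350.0, 162.0], [348.0, 147.0], [346.0, 132.0]]
-0.31 [[353.0, 161.0], [351.0, 146.0], [349.0, 131.0]]
```

All three bar blobs have gone from the tray in the top view, at u≈317, 331 and 343, and no new ones have appeared. The rack and its load haven't moved, so the bars are in the bowl. The scoop is about 5° nose-up with its heel on the bench. I'll tilt it further before lifting.

Call:
drive_tool(plan=[[[0,0,-0.3],0,1],[[0,0,-0.6],0,1],[[0,0,-0.9],0,1],[[0,0,-1.2],0,1],[[0,0,-1.5],0,1],[[0,0,-1.8],0,1],[[0,0,-2.1],0,1],[[0,0,-2.3],0,1],[[0,0,-2.3],0,1]])

```text
time_s: 24.08
position: [0.5963, 0.1929, 0.0074]
ee_rot: [0.0, 0.693, 0.721, -0.0]
force: [0.0, 1.8, 2.1]
opening: 0.0137
gripper_force: 30.0
```

Call:
drive_tool(plan=[[[0,0,0.2],0,1],[[0,0,0.5],0,1],[[0,0,0.9],0,1],[[0,0,1.4],0,1],[[0,0,2],0,1],[[0,0,2.7],0,1],[[0,0,3.4],0,1],[[0,0,4],0,1],[[0,0,4.4],0,1],[[0,0,4.6],0,1],[[0,0,4.6],0,1]])

```text
time_s: 25.45
position: [0.5962, 0.1933, 0.0536]
ee_rot: [-0.0, 0.693, 0.721, 0.0]
force: [-0.8, -0.6, -2.6]
opening: 0.0136
gripper_force: 30.0
```

```bash
cat > tilt.py <<'E'
from look import *
S=imaging.grab_frame("scene");np.savez("scene8.npz",**S)
s=sensors.observe();p=s["position"];G=p+[0,0,.0187];print(s["time_s"],p.round(4),s["force"].round(2),s["ft_torque"].round(2))
for t in range(-50,25,5):
    a=np.radians(t); o=[]
    for x,z,y in((.05,.009,-.045),(.05,.009,.045),(-.05,0,-.045),(-.05,.03,-.045)):
        dx,dz=x+.195,z-.061; A=dx*np.cos(a)-dz*np.sin(a);B=dx*np.sin(a)+dz*np.cos(a)
        o.append(proj(S,G+[.035*A+y,-A,B]).round(1).tolist())
    print(t,o)
h=cv2.cvtColor(S["img"],cv2.COLOR_RGB2HSV); m=(h[...,2]>235)&(h[...,1]<40)
import sys
r0,r1,c0,c1=map(int,sys.argv[1:5])
for r in range(r0,r1): print(r,''.join('#' if x else '.' for x in m[r,c0:c1]))
E
python3 tilt.py 150 205 190 260
```

```text
25.5 [0.5961 0.1933 0.0535] [-0.27  0.17 -1.68] [0.14 0.02 0.01]
-50 [[233.6, 243.3], [206.6, 236.3], [225.3, 254.1], [227.1, 244.0]]
-45 [[235.0, 236.5], [208.1, 229.5], [226.5, 249.4], [228.0, 239.6]]
-40 [[236.4, 229.7], [209.4, 222.8], [227.6, 244.7], [228.9, 235.1]]
-35 [[237.6, 222.9], [210.5, 216.1], [228.6, 240.0], [229.7, 230.8]]
-30 [[238.7, 216.3], [211.5, 209.5], [229.5, 235.3], [230.4, 226.5]]
-25 [[239.7, 209.7], [212.3, 203.0], [230.3, 230.7], [231.0, 222.3]]
-20 [[240.5, 203.3], [212.9, 196.7], [231.1, 226.2], [231.5, 218.2]]
-15 [[241.2, 197.1], [213.3, 190.4], [231.7, 221.8], [231.9, 214.3]]
-10 [[241.7, 191.0], [213.6, 184.4], [232.3, 217.5], [232.1, 210.5]]
-5 [[242.1, 185.1], [213.6, 178.5], [232.7, 213.3], [232.3, 206.9]]
0 [[242.3, 179.5], [213.4, 172.8], [233.0, 209.3], [232.4, 203.5]]
5 [[242.3, 174.1], [213.0, 167.4], [233.2, 205.4], [232.3, 200.3]]
10 [[242.2, 169.0], [212.4, 162.2], [233.3, 201.8], [232.1, 197.4]]
15 [[241.9, 164.2], [211.6, 157.4], [233.3, 198.4], [231.8, 194.7]]
20 [[241.4, 159.8], [210.5, 153.0], [233.1, 195.2], [231.4, 192.4]]
150 ....
[... 3416 characters left out ...]
#.....................###
196 ................##############################....................####
197 .................############################.....................###.
198 ....................#######.#################....................####.
199 ........................##.##################....................##...
200 ..........................##################....................####..
201 .........................###################....................###...
202 .........................###################....................###...
203 .........................##################....................###....
204 .........................##..........######....................###....
```

```bash
cat > fit.py <<'E'
from look import *
from scipy.optimize import least_squares
def corners(f,c0,lo=120):
    """bowl white blob -> 4-gon corners (px) by approximating hull of brightest blob containing seed"""
    h=cv2.cvtColor(f["img"],cv2.COLOR_RGB2HSV); m=((h[...,2]>235)&(h[...,1]<45)).astype(np.uint8)
    m=cv2.morphologyEx(m,cv2.MORPH_OPEN,np.ones((5,5)))
    k,l=cv2.connectedComponents(m); i=l[int(c0[1]),int(c0[0])]
    c=cv2.convexHull(cv2.findContours((l==i).astype(np.uint8),0,2)[0][0])
    return c[:,0,:], (l==i).sum()
def model(p,q):
    off_y,off_z,t,ox=q; G=p+[ox,off_y,.0187+off_z]; a=np.radians(t)
    def w(x,y,z):
        dx,dz=x+.195,z-.061; A=dx*np.cos(a)-dz*np.sin(a);B=dx*np.sin(a)+dz*np.cos(a)
        return G+[.035*A+y,-A,B]
    return w
E
python3 - <<'E'
from fit import *
T=imaging.grab_frame("top");np.savez("top8.npz",**T);S=load("scene8")
p=sensors.observe()["position"]
g=T["img"].min(2);
for v in range(138,176,2): print(v,' '.join("%3d"%x for x in g[v,240:284]))
g=S["img"].min(2)
for v in range(200,214): print(v,' '.join("%3d"%x for x in g[v,206:240]))
E
```

```text
138  75  76  77  79  78  79  77  75  75  75  74  74  73  73  73  74  73  72  71  69  68  66  66  65  65  65  65  65  64  63  63  63  62  66  72  83  98 111 120 126 124 117 105 106
140  77  78  78  80  79  79  79  79  78  78  78  78  78  78  77  77  76  76  74  73  70  68  68  67  67  67  66  65  64  65  64  65  69  93 128 144 141 146 159 172 175 168 159 153
142  79  80  80  81  81  83  84  85  89  94 101 104 103 100  95  95  92  92  91  90  90  88  88  87  86  84  83  85  87  88  90  85  83 110 152 168 157 160 184 208 219 220 220 220
144  83  86 107 139 155 149 137 136 149 178 209 224 224 209 185 173 170 169 171 173 174 172 171 171 173 177 183 191 197 199 194 179 152 121 117 137 150 159 178 203 220 224 224 224
146  86  97 148 208 221 192 162 154 158 171 186 197 200 191 179 179 186 201 224 240 247 247 245 243 242 243 246 250 252 253 252 250 234 181 138 160 176 171 179 203 220 224 224 224
148  87  92 122 164 190 203 223 235 240 244 249 252 253 253 253 252 253 253 254 254 254 254 254 254 254 254 254 254 254 254 254 253 248 214 154 157 169 161 169 196 219 224 225 224
150  89  89 101 138 
[... 3579 characters left out ...]

209  40  41  41  41  41  41  36  26 166 155  57  59  58  56  66 104 125 143 177 187 184 184 183 180 180 180 153  91  66  78  79  80  81  79
210  42  39  40  41  42  40  37  32  62  71  63  63  84  99  76  77  89  68  49  62  87 113 160 185 184 216 184  96  78  79  80  80  80  78
211  41  41  39  39  40  37  36  36  42  55  65  63  82  96  94  89  88  89  89  87  85  67  49  62  69  95  92  78  81  80  80  79  79  77
212  40  41  40  39  40  38  36  36  44  59  63  61  79  92  91  90  90  89  90  88  88  87  87  85  82  80  80  80  77  78  80  79  78  78
213  41  40  41  41  38  36  36  35  39  54  63  83  93  93  91  89  88  89  87  88  91  91  90  87  85  84  83  82  83  80  78  80  78  75
```

```bash
python3 - <<'E'
from fit import *
S=load("scene8");T=load("top8");p=np.array([.5961,.1933,.0535])
O=[(S,(.05,-.045,.009),(242,184)),(S,(.05,.045,.009),(212,179)),(S,(-.05,-.045,.03),(232.5,204.8)),(S,(-.05,-.045,0),(232.3,210.8)),
(T,(.05,-.045,.005),(275.8,169.5)),(T,(.05,.045,.005),(273.2,145)),(T,(-.05,-.045,.03),(245.2,170.3)),(T,(-.05,.045,.03),(242.2,144))]
def res(q,O=O,p=p):
    w=model(p,q); return np.concatenate([proj(f,w(*a))-b for f,a,b in O])
for sub,n in((O,"all"),(O[:4],"S"),(O[4:],"T")):
    r=least_squares(lambda q:np.r_[res(q,sub),q*[50,50,0,200]] ,[0,0,0,0]); print(n,r.x.round(4),r.fun.round(1)); w=model(p,r.x); print("lip",w(.05,0,0).round(4),"heel",w(-.05,0,0).round(4),"grip",w(-.195,0,.061).round(4))
# reference: bench
S0=load("scene0")
O0=[(S0,(.05,-.045,.009),(246.6,218)),(S0,(.05,.045,.009),(215.6,211.4)),(S0,(-.05,-.045,.03),(175+312/5,200+240/5-5)),(S0,(-.05,.045,.03),(175+145/5,200+188/5))]
p0=np.array([.551,.306,.0406])
r=least_squares(lambda q:np.r_[res(q,O0,p0),q*[50,50,0,200]],[0,0,0,0]);print("ref",r.x.round(4),r.fun.round(1))
E
```

```text
all [-4.5000e-03  1.0500e-02 -7.1266e+00  1.6000e-03] [-0.3  0.3  1.2 -1.4 -0.5  0.2 -0.   0.9 -1.1  0.1 -1.2 -1.   0.8  0.3
  1.3  0.4 -0.2  0.5 -0.   0.3]
lip [ 0.606  -0.0467 -0.0083] heel [0.6025 0.0525 0.0041] grip [0.5977 0.1888 0.0827]
S [-6.5000e-03  1.4100e-02 -8.4494e+00  1.9000e-03] [-0.3  0.6  1.2 -1.  -0.5 -0.2 -0.1  0.7 -0.3  0.7 -0.   0.4]
lip [ 0.6062 -0.0466 -0.0101] heel [0.6027 0.0524 0.0046] grip [0.598  0.1868 0.0863]
T [ 1.0000e-04  3.6000e-03 -2.9333e+00 -6.0000e-04] [-0.6 -0.1 -0.8 -1.4  0.4  0.7  0.9  0.7  0.   0.2 -0.  -0.1]
lip [ 0.604  -0.0482  0.0024] heel [0.6005 0.0517 0.0075] grip [0.5955 0.1934 0.0758]
ref [-8.700e-03  4.600e-03 -4.201e+00 -1.000e-04] [-0.   0.4  0.8 -0.5 -0.9  1.6  0.1 -1.5 -0.4  0.2 -0.  -0. ]
```

```bash
python3 - <<'E'
from fit import *
for n,(r0,r1,c0,c1) in(("scene0",(208,248,200,250)),("scene3",(170,208,205,250)),("scene8",(178,206,204,246))):
    g=load(n)["img"].min(2); print(n)
    for r in range(r0,r1): print(r,''.join(' ' if x>=254 else '.' if x>=250 else '+' if x>=235 else 'o' if x>=190 else '#' for x in g[r,c0:c1]))
S2=imaging.grab_frame("scene");d=S2["img"].min(2).astype(int)-load("scene8")["img"].min(2);print("change",np.abs(d[175:215,200:250]).max(),sensors.observe()["time_s"])
E
```

```text
scene0
208 ##################################################
209 ##################################################
210 ##################################################
211 ###############+o#################################
212 ##############o##o+o##############################
213 ##############+ +      o##########################
214 #############o##o+...      +o#####################
215 #############ooo  ........      o#################
216 ############+o##+..............     +o############
217 ##############+....................      +########
218 ###########+o#o. .......................      o###
219 ##############o+ ............................o####
220 ##########+o#+++............................ o####
221 ##########o###+ ........................... +#####
222 #########+o#o+............................ .o#####
223 #########o##+  ............................ o#####
224 ########+o###+........................... .o######
225 ########o##+ ............................+.o######
226 ####### +##o. ...........................+o#######
227 #######o##oo+ ..........................  o#
[... 3651 characters left out ...]
                  +########
192 o####.                           +########
193  ##                             +#########
194 ###o                            +#########
195 ##+         ..                 .##########
196 ##+       ..                 . .##########
197 ##o      ..  ..                o##########
198 ######+     +o+               +###########
199 ##########++#.              .  ###########
200 ###########o ..              +############
201 ###########   ..  ..         .############
202 ###########+               . .############
203 ###########+ ++ .+     +    +o############
204 ###########+ o########o     +#############
205 ##########o +##############o##############
change 62 25.6
```

Call:
drive_tool(plan=[[[0,0.1,0],0,1],[[0,0.25,0],0,1],[[0,0.5,0],0,1],[[0,0.8,0],0,1],[[0,1.2,0],0,1],[[0,1.6,0],0,1],[[0,2.1,0],0,1],[[0,2.6,0],0,1],[[0,3.1,0],0,1],[[0,3.6,0],0,1],[[0,4,0],0,1],[[0,4,0],0,1]])

```text
time_s: 27.1
position: [0.5961, 0.2338, 0.0536]
ee_rot: [-0.0, 0.693, 0.721, 0.0]
force: [0.3, 0.2, -1.4]
opening: 0.0136
gripper_force: 30.0
```

Call:
drive_tool(plan=[[[0,0,-0.3],0,1],[[0,0,-0.6],0,1],[[0,0,-0.9],0,1],[[0,0,-1.2],0,1],[[0,0,-1.2],0,1]])

```text
time_s: 27.72
position: [0.5961, 0.2332, 0.0414]
ee_rot: [0.0, 0.693, 0.721, -0.0]
force: [0.9, 1.2, 0.4]
opening: 0.0137
gripper_force: 30.0
```

Call:
drive_tool(plan=[[[0,0,-0.3],0,1],[[0,0,-0.6],0,1],[[0,0,-0.9],0,1],[[0,0,-1.2],0,1],[[0,0,-1.2],0,1]])

```text
time_s: 28.35
position: [0.5961, 0.2331, 0.0293]
ee_rot: [0.0, 0.693, 0.721, -0.0]
force: [-0.4, 2.7, 2.5]
opening: 0.0136
gripper_force: 30.0
```

Call:
drive_tool(plan=[[[0,0,-0.3],0,1],[[0,0,-0.6],0,1],[[0,0,-0.9],0,1],[[0,0,-1.2],0,1],[[0,0,-1.2],0,1]])

```text
time_s: 28.98
position: [0.5961, 0.2329, 0.0172]
ee_rot: [0.0, 0.693, 0.721, -0.0]
force: [-0.1, 1.6, 2.7]
opening: 0.0138
gripper_force: 30.0
```

Call:
drive_tool(plan=[[[0,0,-0.3],0,1],[[0,0,-0.6],0,1],[[0,0,-0.9],0,1],[[0,0,-1.1],0,1],[[0,0,-1.1],0,1]])

```text
time_s: 29.6
position: [0.5961, 0.233, 0.0063]
ee_rot: [0.0, 0.693, 0.721, -0.0]
force: [0.2, 1.9, 2.0]
opening: 0.0138
gripper_force: 30.0
```

```bash
python3 tilt.py 168 225 190 250 | tail -75
```

```text
29.65 [0.5961 0.233  0.0065] [0.51 2.04 2.03] [0.12 0.05 0.01]
-50 [[230.6, 260.8], [204.0, 253.7], [222.1, 273.0], [223.9, 263.2]]
-45 [[232.0, 254.1], [205.5, 247.0], [223.3, 268.3], [224.8, 258.8]]
-40 [[233.3, 247.4], [206.7, 240.4], [224.4, 263.6], [225.7, 254.4]]
-35 [[234.5, 240.8], [207.9, 233.9], [225.4, 259.0], [226.4, 250.2]]
-30 [[235.6, 234.3], [208.8, 227.4], [226.3, 254.4], [227.1, 246.0]]
-25 [[236.5, 228.0], [209.6, 221.1], [227.1, 250.0], [227.7, 242.0]]
-20 [[237.3, 221.8], [210.2, 215.0], [227.8, 245.6], [228.1, 238.0]]
-15 [[237.9, 215.8], [210.6, 209.0], [228.4, 241.3], [228.5, 234.3]]
-10 [[238.4, 210.0], [210.8, 203.2], [228.9, 237.1], [228.8, 230.7]]
-5 [[238.8, 204.4], [210.8, 197.7], [229.4, 233.1], [228.9, 227.3]]
0 [[238.9, 199.1], [210.6, 192.3], [229.6, 229.3], [228.9, 224.1]]
5 [[238.9, 194.1], [210.1, 187.3], [229.8, 225.7], [228.8, 221.2]]
10 [[238.7, 189.4], [209.5, 182.6], [229.9, 222.3], [228.6, 218.6]]
15 [[238.4, 185.1], [208.6, 178.2], [229.8, 219.1], [228.3, 216.2]]
20 [[237.8, 181.2], [207.5, 174.2], [229.6, 216.3], [227.8, 214.1]]
168 ......
[... 2994 characters left out ...]
.........#############.######.....................
215 ....................########.##########.....................
216 ....................###..........######.....................
217 ...................####.....................................
218 ...................####.....................................
219 ...................###......................................
220 ..................####......................................
221 ..................###.......................................
222 ..................###.......................................
223 .................####.......................................
224 .................###........................................
```

Call:
drive_tool(plan=[[[0,0,0.15],0,1],[[0,0,0.4],0,1],[[0,0,0.8],0,1],[[0,0,1.3],0,1],[[0,0,1.9],0,1],[[0,0,2.6],0,1],[[0,0,3.3],0,1],[[0,0,4],0,1],[[0,0,4.6],0,1],[[0,0,5],0,1],[[0,0,5.2],0,1],[[0,0,5.2],0,1]])

```text
time_s: 31.15
position: [0.5962, 0.2332, 0.0586]
ee_rot: [-0.0, 0.693, 0.721, 0.0]
force: [0.2, 0.5, -1.5]
opening: 0.0137
gripper_force: 30.0
```

```bash
python3 tilt.py 160 215 195 250 | tail -65
```

```text
-25 [[235.6, 219.7], [207.6, 212.8], [225.7, 242.0], [226.3, 233.6]]
-20 [[236.4, 213.3], [208.2, 206.3], [226.5, 237.4], [226.8, 229.4]]
-15 [[237.1, 206.9], [208.6, 200.0], [227.1, 232.9], [227.2, 225.5]]
-10 [[237.6, 200.8], [208.8, 193.9], [227.6, 228.5], [227.4, 221.7]]
-5 [[237.9, 194.9], [208.8, 188.0], [228.1, 224.3], [227.6, 218.1]]
0 [[238.1, 189.3], [208.6, 182.3], [228.4, 220.3], [227.6, 214.7]]
5 [[238.1, 183.9], [208.1, 176.9], [228.5, 216.4], [227.5, 211.5]]
10 [[237.9, 178.8], [207.4, 171.8], [228.6, 212.8], [227.2, 208.6]]
15 [[237.5, 174.1], [206.4, 167.0], [228.5, 209.4], [226.9, 206.0]]
20 [[236.8, 169.8], [205.2, 162.7], [228.3, 206.3], [226.3, 203.7]]
160 .......................................................
161 .......................................................
162 .......................................................
163 .......................................................
164 .......................................................
165 .......................................................
166 ......................................................
[... 2181 characters left out ...]
#######################.................
204 ...##..###############################.................
205 ..#.....#############################..................
206 ..##..###############################..................
207 ..#...##############################...................
208 .##..###############################...................
209 .....###############################...................
210 ###..############.#################....................
211 ....###########..##################....................
212 .........##########################....................
213 .............#####################.....................
214 .............#####################.....................
```

The laden scoop sags at this grip, because gravity exceeds the pads' friction torque. I'll set it flat, re-grip near the front of the grip where the lever is half as long, then tilt the nose up and lift.

Call:
drive_tool(plan=[[[0,0,-0.4],0,1],[[0,0,-0.9],0,1],[[0,0,-1.4],0,1],[[0,0,-1.8],0,1],[[0,0,-1.9],0,1],[[0,0,-1.9],0,1],[[0,0,-1.9],0,2],[[0,0,-1.9],0,4],[[0,0,-1.9],0,4]])

```text
time_s: 32.33
position: [0.5961, 0.2327, 0.0394]
ee_rot: [0.0, 0.693, 0.721, -0.0]
force: [-0.1, -0.5, -0.5]
opening: 0.0328
gripper_force: 0.0
```

Call:
drive_tool(plan=[[[0.05,-1.5,-0.4],0,4],[[0.12,-3.5,-0.9],0,4],[[0.2,-5.5,-1.3],0,4],[[0.26,-7.3,-1.6],0,4],[[0.28,-8,-1.7],0,4],[[0.28,-8,-1.7],0,4],[[0.28,-8,-1.7],0,1],[[0.28,-8,-1.7],0,1],[[0.28,-8,-1.7],0,1],[[0.28,-8,-1.7],0,1]])

```text
time_s: 33.58
position: [0.5991, 0.1537, 0.0226]
ee_rot: [0.0, 0.693, 0.721, 0.0]
force: [-0.2, 0.3, -0.0]
opening: 0.0137
gripper_force: 30.0
```

Call:
drive_tool(plan=[[[0,0,-0.3],0,1],[[0,0,-0.6],0,1],[[0,0,-0.9],0,1],[[0,0,-1.2],0,1],[[0,0,-1.5],0,1],[[0,0,-1.5],0,1]])

```text
time_s: 34.33
position: [0.5999, 0.1557, 0.0084]
ee_rot: [-0.0, 0.692, 0.722, 0.002]
force: [0.1, 4.2, 5.2]
opening: 0.0136
gripper_force: 30.0
```

Call:
drive_tool(plan=[[[0,0,0.2],0,1],[[0,0,0.5],0,1],[[0,0,0.9],0,1],[[0,0,1.4],0,1],[[0,0,2],0,1],[[0,0,2.7],0,1],[[0,0,3.4],0,1],[[0,0,4.1],0,1],[[0,0,4.7],0,1],[[0,0,5.1],0,1],[[0,0,5.3],0,1],[[0,0,5.3],0,1]])

```text
time_s: 35.83
position: [0.599, 0.1532, 0.0606]
ee_rot: [0.0, 0.693, 0.721, 0.0]
force: [-0.4, 0.1, -1.7]
opening: 0.0135
gripper_force: 30.0
```

```bash
sed -i 's/^for t in range.*/GX,GZ=float(sys.argv[5]),float(sys.argv[6])\nfor t in range(-50,25,5):/; s/dx,dz=x+.195,z-.061/dx,dz=x-GX,z-GZ/; s/^from look import \*/from look import *\nimport sys/' tilt.py; python3 tilt.py 160 218 195 250 -0.115 0.042 | tail -70
```

```text
-35 [[234.7, 215.5], [206.0, 208.4], [224.8, 233.0], [226.0, 223.2]]
-30 [[235.5, 210.8], [206.7, 203.7], [225.4, 230.6], [226.3, 221.1]]
-25 [[236.1, 206.2], [207.2, 199.1], [225.9, 228.1], [226.5, 219.2]]
-20 [[236.7, 201.6], [207.6, 194.6], [226.4, 225.7], [226.7, 217.3]]
-15 [[237.1, 197.2], [207.9, 190.2], [226.8, 223.3], [226.9, 215.4]]
-10 [[237.4, 193.0], [208.0, 186.0], [227.2, 220.9], [227.0, 213.7]]
-5 [[237.6, 188.9], [207.9, 181.9], [227.6, 218.6], [227.0, 212.0]]
0 [[237.7, 185.0], [207.7, 178.0], [227.8, 216.3], [227.0, 210.5]]
5 [[237.7, 181.3], [207.4, 174.3], [228.0, 214.2], [226.9, 209.1]]
10 [[237.5, 177.9], [206.9, 170.9], [228.2, 212.1], [226.8, 207.9]]
15 [[237.3, 174.8], [206.2, 167.7], [228.3, 210.1], [226.6, 206.8]]
20 [[236.8, 172.0], [205.4, 164.8], [228.3, 208.3], [226.4, 205.8]]
160 .......................................................
161 .......................................................
162 .......................................................
163 .......................................................
164 ....................................
[... 2499 characters left out ...]
........................................
207 .......................................................
208 .......................................................
209 .......................................................
210 .......................................................
211 .......................................................
212 .......................................................
213 .......................................................
214 .......................................................
215 .......................................................
216 .......................................................
217 .......................................................
```

The nose is held about 8–10° up. I'll raise it and carry it over the tub.

Call:
drive_tool(plan=[[[0,0,0.3],0,1],[[0,0,0.8],0,1],[[0,0,1.5],0,1],[[0,0,2.5],0,1],[[0,0,3.6],0,1],[[0,0,4.7],0,1],[[0,0,5.8],0,1],[[0,0,6.9],0,1],[[0,0,8],0,1],[[0,0,9],0,1],[[0,0,9.8],0,1],[[0,0,10.3],0,1],[[0,0,10.5],0,1]])

```text
time_s: 37.5
position: [0.599, 0.1532, 0.1658]
ee_rot: [0.0, 0.693, 0.721, 0.0]
force: [0.2, -0.5, -2.4]
opening: 0.0133
gripper_force: 30.0
```

Call:
drive_tool(plan=[[[-0.3,0.05,0],0,1],[[-0.9,0.15,0],0,1],[[-1.8,0.3,0],0,1],[[-3,0.5,0],0,1],[[-4.5,0.75,0],0,1],[[-6.2,1,0],0,1],[[-8,1.3,0],0,1],[[-9.8,1.6,0],0,1],[[-11.6,1.9,0],0,1],[[-13.3,2.15,0],0,1],[[-14.8,2.4,0],0,1],[[-16.1,2.6,0],0,1],[[-17.1,2.8,0],0,1],[[-17.8,2.9,0],0,1],[[-18.1,2.9,0],0,1],[[-18.1,2.9,0],0,1]])

```text
time_s: 39.5
position: [0.4182, 0.1821, 0.1656]
ee_rot: [0.0, 0.693, 0.721, 0.0]
force: [0.7, 0.3, -1.2]
opening: 0.0138
gripper_force: 30.0
```

```bash
python3 tilt.py 120 215 255 325 -0.115 0.042 | tail -103; python3 - <<'E'
import cv2,numpy as np
from h import *
S=load("scene8");S0=load("scene0")
print([proj(S,(.423+.07*np.cos(a),.053+.07*np.sin(a),.092)).round(0).tolist() for a in np.arange(0,6.3,1.57)])
E
```

```text
-15 [[299.4, 199.7], [265.2, 191.7], [292.5, 229.9], [294.2, 221.0]]
-10 [[300.4, 194.8], [265.8, 186.8], [293.1, 227.2], [294.5, 219.0]]
-5 [[301.2, 190.2], [266.3, 182.2], [293.6, 224.6], [294.9, 217.1]]
0 [[302.0, 185.7], [266.7, 177.7], [294.1, 222.0], [295.2, 215.4]]
5 [[302.8, 181.6], [267.0, 173.5], [294.6, 219.5], [295.5, 213.8]]
10 [[303.5, 177.6], [267.2, 169.5], [295.0, 217.1], [295.7, 212.4]]
15 [[304.1, 174.0], [267.3, 165.9], [295.5, 214.9], [295.9, 211.1]]
20 [[304.6, 170.8], [267.3, 162.5], [295.8, 212.7], [296.0, 210.0]]
120 ......................................................................
121 ......................................................................
122 ......................................................................
123 ......................................................................
124 ......................................................................
125 ......................................................................
126 ......................................................................
127 ...........................
[... 5949 characters left out ...]
...................
207 ......................................................................
208 ......................................................................
209 ......................................................................
210 ......................................................................
211 ......................................................................
212 ......................................................................
213 ..............................................................#.......
214 ......................................................................
[[254.0, 200.0], [273.0, 230.0], [307.0, 213.0], [286.0, 185.0], [254.0, 200.0]]
```

```bash
python3 - <<'E'
from h import *
g=load("scene8")["img"].min(2)
for r in range(164,232,2): print(r,' '.join("%3d"%x for x in g[r,256:312:2]))
E
```

```text
164 121  86  45  47  48  50  49  47  45  44  43  44  44  44  44  42  41  42  43  42  36  87 106  84  64  59  80 106
166 121 102  43  46  46  47  45  44  46  43  46  44  43  44  42  44  44  42  40  37  39 118  95  59  70  61  61  62
168 122 126  34  42  40  44  43  44  44  44  45  43  43  43  43  43  44  40  35  39 111  82  58  56  61  61  61  60
170 110 122  99  35  38  40  41  43  45  44  44  44  43  44  43  44  38  31  50 112  70  73  61  62  60  61  61  61
172  63 115 103  77  33  36  38  38  41  42  43  43  43  41  37  31  38  93 101  48  58  62  61  62  61  60  61  60
174  60  61  81 112 114  67  38  33  33  35  34  33  31  28  67 114  90  61  48  38  66  62  61  61  61  61  61  60
176  56  57  59  59  67  91 107 113 115 116 116 115  96  86  59  60  60  58  48  18  20  52  60  59  60  60  61  60
178  57  51  58  58  59  53  55  58  67  67  61  57  51  60  62  59  60  57  48 255 255 239  90  86  88  77  59  57
180  51  66  56  53  60  59  60  60  60  60  62  63  61  61  62  61  57  57  55 255 255 255 255 241  18  24  23  26
182  48  84  41  40  52  56  53  60  61  61  61  61  61 
[... 2143 characters left out ...]
  74
220  31  30  26  24  19  22  20  20  23  22  21  27  22  20  20  21  20  19  21  24  76  72  73  74  72  73  73  72
222  49  41  27  29  31  31  33  32  23  22  21  20  20  20  26  28  26  22  20  45  74  73  73  73  73  74  72  73
224  37  46  48  48  50  47  33  25  29  30  32  39  34  21  19  19  19  21  22  58  73  72  72  73  73  73  73  71
226  73  58  40  50  29  22 218 127 115  49  45  34  27  28  30  31  37  38  28  56  74  73  74  72  71  72  73  73
228  75  73  79  90  68  48  95 126 105  39  42  41  48  49  50  41  30  22  26  27  33  55  70  74  73  73  73  73
230  43  59  67 123 170 251 255 142  81  71  76  58  40  42  41  36 174 151 167 159  68  42  29  56  73  73  73  49
```

Call:
drive_tool(plan=[[[0,0,0],0,1.36],[[0,0,0],0,1.36],[[0,0,0],0,1]])

```text
time_s: 39.92
position: [0.4181, 0.1822, 0.1655]
ee_rot: [-0.0, 0.693, 0.721, -0.0]
force: [0.5, 0.7, -2.4]
opening: 0.0138
gripper_force: 30.0
```

```bash
cat > c.py <<'E'
import sys
from look import *
S=imaging.grab_frame("scene");np.savez("scene9.npz",**S);T=imaging.grab_frame("top");np.savez("top9.npz",**T)
s=sensors.observe();print(s["time_s"],s["position"].round(4),s["force"].round(2),s["ft_torque"].round(2),s["opening"])
g=S["img"].min(2)
for r in range(172,222,2): print(r,' '.join("%3d"%x for x in g[r,284:312]))
g=T["img"].min(2); print("top")
for r in range(180,236,3): print(r,' '.join("%3d"%x for x in g[r,222:276:2]))
E
python3 c.py
```

```text
40.025 [0.418  0.1822 0.1655] [-0.58  0.55 -2.07] [0.05 0.05 0.06] 0.01387995387415098
172  38  35  34  30  27  49  95 114 102  70  48  67  60  61  61  62  60  61  61  62  60  61  62  60  60  62  61  61
174  57  95 114 107  93  74  61  59  50  47  38  62  66  61  63  61  62  60  61  61  60  60  62  60  60  61  60  60
176  56  72  70  53  53  59  59  57  50  47  26  25  26  30  56  69  62  60  60  61  60  60  60  61  62  60  60  60
178  61  60  60  62  60  59  56  55  55  54  32  25  31  30  26  26  26  25  40  65  94  94  77  64  59  58  58  58
180  61  60  59  61  58  58  57  55  64  67  33  25  26  26  25  26  28  30  29  28  25  25  24  25  24  26  25  24
182  59  60  61  59  58  59  58  54  69  55  26  26  24  24  27  28  27  26  26  27  27  25  26  28  29  29  30  32
184  60  60  60  60  57  57  55  66  75  52  25  26  26  28  28  28  24  26  27  26  26  26  26  27  25  27  25  25
186  60  59  60  59  57  57  65  78  63  34  24  27  29  27  27  27  28  25  25  25  25  27  26  28  25  26  25  26
188  60  59  58  56  59  74  71  77  74  46  26  27  28  27  25  26  23  24  25  26  
[... 3318 characters left out ...]
 255 255 253 203 204  97  63
219  77  70 101 169 192 194 195 196 188 190 200 241 252 252 253 252 250 244 229 252 255 254 241 220 155  59  70
222  83  77  70 101 145 150 154 164 170 168 173 183 191 199 204 207 211 213 219 248 254 252 225 166  69  66  73
225  88  81  75  66  57  79 141 160 194 219 221 221 220 220 220 231 243 252 253 252 250 232 141  60  65  76  76
228  91  86  82  73  63  47  46 102 153 178 202 217 219 221 221 240 254 254 253 234 163  74  58  72  78  78  75
231  94  90  85  80  72  61  43  33  39  66 104 134 143 156 154 158 179 153  98  62  59  68  75  79  80  79  76
234  98  93  90  84  78  70  58  41  34  34  38  38  38  39  43  46  47  50  66  77  78  76  78  79  79  78  76
```

```bash
cat > tp.py <<'E'
from h import *
import sys
T=load("top9");p=np.array([.4181,.1822,.1655+.0187]) if len(sys.argv)<2 else np.array(eval(sys.argv[1]))
for t in(10,5,0,-5,-10,-15,-20,-25,-30,-40,-50):
    a=np.radians(t);o=[]
    for x,z,y in((.05,0.002,0),(.05,.009,.045),(.05,.009,-.045),(-.05,.03,.045),(-.05,.03,-.045)):
        dx,dz=x+.115,z-.042; A=dx*np.cos(a)-dz*np.sin(a);B=dx*np.sin(a)+dz*np.cos(a)
        P=p+[.035*A+y,-A,B]; o.append(proj(T,P).round(1).tolist()); 
        if x>0 and y==0:o.append(P[1:].round(3).tolist())
    print(t,o)
E
python3 tp.py
```

```text
10 [[260.8, 201.6], [0.013, 0.173], [258.9, 186.4], [261.9, 216.3], [224.6, 190.6], [227.1, 220.8]]
5 [[260.3, 202.6], [0.014, 0.159], [258.6, 187.5], [261.6, 217.1], [224.6, 191.0], [227.2, 221.0]]
0 [[259.4, 203.6], [0.017, 0.144], [257.9, 188.6], [260.8, 218.0], [224.5, 191.5], [227.0, 221.4]]
-5 [[258.1, 204.6], [0.021, 0.13], [256.8, 189.7], [259.7, 218.8], [224.2, 191.9], [226.7, 221.7]]
-10 [[256.4, 205.6], [0.027, 0.116], [255.3, 190.8], [258.2, 219.7], [223.7, 192.3], [226.3, 222.0]]
-15 [[254.3, 206.6], [0.033, 0.103], [253.5, 191.9], [256.3, 220.6], [223.1, 192.8], [225.6, 222.4]]
-20 [[251.9, 207.6], [0.041, 0.09], [251.3, 193.1], [254.0, 221.5], [222.4, 193.3], [224.8, 222.7]]
-25 [[249.3, 208.6], [0.05, 0.078], [248.8, 194.2], [251.5, 222.4], [221.5, 193.7], [223.9, 223.1]]
-30 [[246.3, 209.6], [0.059, 0.067], [246.0, 195.2], [248.7, 223.3], [220.4, 194.1], [222.9, 223.5]]
-40 [[239.6, 211.6], [0.082, 0.047], [239.7, 197.3], [242.2, 225.0], [218.0, 195.0], [220.4, 224.2]]
-50 [[232.0, 213.4], [0.107, 0.032], [232.4, 199.3], [234.8, 226.7], [215.1, 195.8], [217.4, 224.9]]
```

The lip is now about 11° nose-down, inside the tub's outline. One more short pulse to steepen it, then a pause for the bars to roll out.

Call:
drive_tool(plan=[[[0,0,0],0,1],[[0,0,0],0,1],[[0,0,0],0,1.36],[[0,0,0],0,1],[[0,0,0],0,1],[[0,0,0],0,1]])

```text
time_s: 40.78
position: [0.418, 0.1822, 0.1656]
ee_rot: [0.0, 0.693, 0.721, 0.0]
force: [-0.0, 0.3, -2.0]
opening: 0.0132
gripper_force: 30.0
```

```bash
python3 c.py | sed -n '1p;/top/,$p'
```

```text
40.875 [0.418  0.1822 0.1656] [ 0.12  0.21 -1.6 ] [-0.02  0.06  0.01] 0.013822148672286589
top
180  74  75  73  72  72  70  68  67  63  61  63  63  63  62  64  66  68  68  67  65  67  68  70  71  71  71  68
183  70  71  70  71  70  69  67  63  59  56  58  59  58  58  60  64  66  66  66  65  65  67  69  71  72  72  70
186  61  62  58  64  67  66  64  61  57  58  74  99 134 160 161 160 126  84  68  65  64  65  67  70  70  71  69
189  39  40  41  53  61  59  61  82 134 188 230 226 220 220 210 224 215 221 205 170 106  69  68  69  69  70  69
192  60 106 112 109 124 157 183 217 225 213 202 200 200 200 200 192 166 161 171 212 234 213 112  69  68  69  71
195 118 166 153 157 169 220 237 236 236 239 247 252 251 250 246 243 197 163 160 161 169 220 235 136  70  69  72
198 108 162 187 191 193 209 242 252 253 253 253 254 254 253 253 251 241 226 228 191 162 161 197 233 143  72  71
201  98 167 194 193 194 196 201 242 253 253 254 254 254 254 253 252 242 236 254 254 244 179 160 206 209  97  70
204 103 166 184 193 194 196 197 219 252 253 254 254 254 254 253 252 243 219 251 254 254 249 178 170 218 134  
[... 422 characters left out ...]
 254 255 253 204 207  99  63
219  77  70 100 170 193 194 196 196 188 191 200 242 252 252 252 252 250 244 228 252 255 254 241 220 155  60  69
222  83  77  70 101 145 150 153 163 170 168 173 182 194 201 205 206 209 213 220 248 254 252 226 167  68  65  74
225  88  82  75  67  56  78 141 160 194 219 221 221 220 220 220 230 244 252 253 252 251 233 140  60  66  77  75
228  91  86  81  74  63  48  47 101 152 178 202 216 219 220 221 240 254 254 253 234 163  75  58  72  78  77  75
231  94  90  86  79  72  61  44  33  39  66 104 134 143 156 154 159 180 153  98  62  59  67  76  79  80  78  76
234  97  92  89  85  78  70  59  40  34  34  36  37  39  39  43  45  47  51  66  76  77  77  78  80  80  77  75
```

Call:
drive_tool(plan=[[[0,0,0.5],0,1],[[0,0,1.2],0,1],[[0,0,1.5],0,1],[[0,0,1.5],0,1.36],[[0,0,1.5],0,1.36],[[0,0,1.5],0,1],[[0,0,1.5],0,1],[[0,0,1.5],0,1]])

```text
time_s: 41.88
position: [0.418, 0.1822, 0.1805]
ee_rot: [0.0, 0.693, 0.721, -0.0]
force: [-0.9, -0.2, -1.2]
opening: 0.0137
gripper_force: 30.0
```

```bash
python3 c.py | sed -n '1p;/top/,$p'; python3 tp.py "[.4181,.1822,.1806+.0187]" | cut -c1-60
```

```text
41.975 [0.418  0.1822 0.1805] [ 0.61 -0.5  -1.14] [0.03 0.01 0.02] 0.01383044092580715
top
180  74  75  73  73  72  70  68  66  63  62  62  63  62  61  63  66  68  68  66  66  66  68  69  71  71  71  70
183  70  71  70  71  72  69  66  63  59  57  57  59  59  58  60  64  66  66  66  64  65  68  69  72  72  72  70
186  62  62  56  59  67  66  63  61  57  57  73 100 134 160 161 160 126  83  68  64  64  65  67  69  70  70  70
189  39  42  42  48  63  73  74  85 137 191 231 227 221 221 212 225 215 220 205 170 106  69  68  68  69  69  70
192  88 147 156 139 140 161 167 173 196 207 209 219 218 211 211 201 169 162 171 211 233 213 111  69  68  69  70
195 125 175 168 168 185 237 250 250 250 249 251 253 253 253 252 249 200 163 160 161 169 220 235 136  70  69  71
198 121 173 189 193 194 200 228 252 253 253 253 253 254 254 253 252 243 223 220 190 162 161 197 232 142  72  70
201 105 162 191 193 194 197 206 245 253 253 253 254 254 254 253 252 244 225 250 254 244 179 160 206 209  95  71
204 119 182 192 193 194 195 197 220 252 253 253 254 254 254 253 252 244 201 242 254 254 249 179 170 218 134  72
2
[... 1089 characters left out ...]
5  77  77  77  79  80  78  75
10 [[260.8, 200.7], [0.013, 0.189], [258.9, 185.3], [261.9, 
5 [[260.3, 201.7], [0.014, 0.174], [258.6, 186.4], [261.6, 2
0 [[259.4, 202.7], [0.017, 0.159], [257.9, 187.5], [260.8, 2
-5 [[258.0, 203.7], [0.021, 0.145], [256.8, 188.7], [259.7, 
-10 [[256.3, 204.7], [0.027, 0.131], [255.3, 189.8], [258.1,
-15 [[254.3, 205.8], [0.033, 0.118], [253.4, 190.9], [256.2,
-20 [[251.9, 206.8], [0.041, 0.105], [251.2, 192.1], [254.0,
-25 [[249.1, 207.8], [0.05, 0.093], [248.7, 193.2], [251.4, 
-30 [[246.1, 208.8], [0.059, 0.082], [245.9, 194.3], [248.5,
-40 [[239.4, 210.8], [0.082, 0.063], [239.5, 196.4], [242.0,
-50 [[231.8, 212.6], [0.107, 0.047], [232.1, 198.4], [234.6,
```

Call:
drive_tool(plan=[[[0,0,0],0,1.38],[[0,0,0],0,1.38],[[0,0,0],0,1],[[0,0,0],0,1],[[0,0,0],0,1]])

```text
time_s: 42.6
position: [0.418, 0.1822, 0.1806]
ee_rot: [0.0, 0.693, 0.721, 0.0]
force: [0.1, 0.3, -1.0]
opening: 0.0137
gripper_force: 30.0
```

```bash
python3 c.py | sed -n '1p;/top/,$p'
```

```text
42.7 [0.418  0.1822 0.1806] [-0.    0.44 -0.25] [ 0.01  0.02 -0.01] 0.013720976518475245
top
180  74  75  72  72  71  70  68  65  62  61  62  63  63  63  64  66  68  68  67  66  67  67  69  71  72  72  69
183  69  71  72  71  71  69  66  63  58  57  58  59  58  58  61  64  66  66  66  65  65  67  70  71  72  71  70
186  61  62  56  59  66  66  64  60  56  57  73  99 134 160 161 160 126  83  68  63  64  65  68  69  70  70  69
189  39  41  41  45  58  58  60  81 135 188 230 226 220 220 210 224 215 221 204 170 107  71  68  69  68  69  70
192  58  60  63  64  70  76 148 211 205 174 156 153 154 156 158 159 160 161 171 212 233 212 112  69  68  69  70
195 141 136 139 136 134 148 182 181 168 169 188 184 169 182 185 178 168 162 161 161 169 219 235 137  70  69  72
198 166 169 173 175 177 178 197 233 241 239 238 246 252 254 254 254 254 252 236 191 162 161 197 233 142  72  70
201 175 181 183 182 184 185 186 204 242 248 244 237 238 254 255 255 255 255 255 254 244 179 160 206 209  96  71
204 187 181 183 182 183 186 187 188 218 246 245 239 237 254 255 254 254 251 253 254 254 249 179 170 218 134  71
[... 420 characters left out ...]
 254 255 253 205 206 100  63
219  82  74  75 138 178 181 185 184 185 186 186 187 219 234 254 255 255 255 255 255 255 254 241 221 155  60  70
222  87  81  73  86 151 173 172 165 169 168 166 163 170 211 250 255 255 255 255 255 255 252 226 168  68  66  73
225  91  86  80  71  63  80 132 152 181 208 218 218 218 219 228 252 255 255 255 254 252 233 141  60  65  76  75
228  94  91  85  78  70  57  52 101 151 178 202 217 219 221 221 229 252 254 253 234 164  76  58  72  79  78  75
231  98  94  90  84  77  69  54  37  39  66 104 133 143 156 154 150 176 153  98  62  59  68  76  79  80  78  76
234 101  97  93  89  83  77  68  51  37  34  37  36  38  39  42  44  47  49  59  76  77  76  77  80  80  77  75
```

The bowl is now about 30° nose-down and empty. I'll lift clear and lay it on the open bench.

Call:
drive_tool(plan=[[[0,0,1],0,1],[[0,0,2.5],0,1],[[0,0,4.5],0,1],[[0,0,6],0,1],[[1,0.3,6.5],0,1],[[3,1,6.5],0,1],[[5.5,1.8,6.5],0,1],[[8.5,2.8,6.5],0,1],[[11.5,3.8,6.5],0,1],[[14,4.6,6],0,1],[[15.7,5.1,5],0,1],[[16.2,5.3,3],0,1],[[16.2,5.3,0],0,1],[[16.2,5.3,-3],0,1],[[16.2,5.3,-6],0,1],[[16.2,5.3,-7.5],0,1],[[16.2,5.3,-7.5],0,1]])

```text
time_s: 44.82
position: [0.5793, 0.2349, 0.1045]
ee_rot: [-0.0, 0.693, 0.721, -0.001]
force: [0.3, 0.1, -1.4]
opening: 0.0135
gripper_force: 30.0
```

Call:
drive_tool(plan=[[[0,0,-1],0,1],[[0,0,-2],0,1],[[0,0,-3],0,1],[[0,0,-4],0,1],[[0,0,-4],0,1]])

```text
time_s: 45.45
position: [0.5798, 0.2346, 0.0648]
ee_rot: [0.0, 0.693, 0.721, -0.001]
force: [1.1, 0.0, 1.0]
opening: 0.0135
gripper_force: 30.0
```

Call:
drive_tool(plan=[[[0,0,-1],0,1],[[0,0,-2],0,1],[[0,0,-3],0,1],[[0,0,-3.8],0,1],[[0,0,-4.2],0,1],[[0,0,-4.2],0,1]])

```text
time_s: 46.2
position: [0.5797, 0.2347, 0.0231]
ee_rot: [-0.0, 0.693, 0.721, -0.001]
force: [0.1, 0.6, 0.9]
opening: 0.0137
gripper_force: 30.0
```

Call:
drive_tool(plan=[[[0,0,0],0,2],[[0,0,0],0,4],[[0,0,0],0,6],[[0,0,1],0,6],[[0,0,3],0,6],[[0,0,6],0,6],[[0,0,10],0,6],[[0,1,15],0,6],[[0,4,18],0,6],[[0,8,20],0,6],[[-4,13,20],0,6],[[-8,18,20],0,6],[[-10,20,20],0,6],[[-10,20,20],0,6]])

```text
time_s: 47.95
position: [0.4773, 0.4384, 0.225]
ee_rot: [-0.001, 0.691, 0.723, 0.001]
force: [0.5, -0.6, -0.3]
opening: 0.06
gripper_force: 0.0
```

```bash
python3 - <<'E'
from look import *
S=imaging.grab_frame("scene");np.savez("sceneF.npz",**S);T=imaging.grab_frame("top");np.savez("topF.npz",**T)
s=sensors.observe();print(s["time_s"],s["position"].round(3),s["force"].round(2))
A=load("top0")["img"].min(2).astype(int);B=T["img"].min(2).astype(int)
print("rack diff top"); d=B-A
print([(v,u,d[v,u]) for v in range(108,182) for u in range(270,370) if abs(d[v,u])>12 ])
print("tub top now-before")
for v in range(182,236,2): print(v,' '.join("%4d"%x for x in d[v,222:276:2]))
C=load("scene0")["img"].min(2).astype(int);D=S["img"].min(2).astype(int)
print("scene tub now")
for v in range(184,246,2): print(v,' '.join("%3d"%x for x in D[v,250:312:2]))
print("top scoop now")
for v in range(140,192,3): print(v,' '.join("%3d"%x for x in B[v,150:270:4]))
E
```

```text
48.05 [0.481 0.434 0.225] [ 0.5  -0.49  0.55]
rack diff top
[(139, 342, np.int64(-17)), (139, 343, np.int64(-13)), (140, 342, np.int64(-17)), (140, 343, np.int64(-15)), (142, 343, np.int64(-19)), (142, 344, np.int64(-17)), (143, 343, np.int64(-26)), (143, 344, np.int64(-30)), (143, 345, np.int64(-19)), (144, 331, np.int64(-18)), (144, 332, np.int64(-19)), (144, 343, np.int64(-24)), (144, 344, np.int64(-33)), (144, 345, np.int64(-22)), (145, 331, np.int64(-16)), (145, 332, np.int64(-23)), (145, 344, np.int64(-14)), (146, 332, np.int64(-13)), (147, 317, np.int64(-21)), (147, 318, np.int64(-25)), (147, 319, np.int64(-14)), (148, 317, np.int64(-19)), (148, 318, np.int64(-23)), (148, 319, np.int64(-13)), (149, 318, np.int64(-19)), (149, 319, np.int64(-13)), (149, 329, np.int64(-20)), (149, 330, np.int64(-16)), (150, 317, np.int64(-24)), (150, 318, np.int64(-31)), (150, 319, np.int64(-20)), (150, 329, np.int64(-30)), (150, 330, np.int64(-28)), (151, 316, np.int64(-21)), (151, 317, np.int64(-39)), (151, 318, np.int64(-44)), (151, 319, np.int64(-25)), (151, 329, np.int64(-22)), (151, 330, np
[... 9664 characters left out ...]
  79  68  72  71  72 217 254 255 255 255 255 255 254 152  69  67  71  69  67  70
179  47  58  69  73  76  78  82  79  79  79  78  62  61  62  66 197 247 252 227 214 214 215 185  92  65  64  69  67  66  70
182  48  67  81  76  78  80  82  79  81  81  77  60  56  56  58  86 117  92  82  76  73  67  61  59  60  62  67  67  66  70
185  48  60  81  78  80  79  80  79  81  81  77  63  56  54  53  54  57  60  68  69  69  64  58  58  74  83  77  65  64  69
188  50  48  54  73  78  78  76  78  80  80  75  63  54  55  56  51  51  55  63  65  63  61  81 207 235 238 225 154  71  68
191  51  49  48  51  74  76  75  77  77  77  71  57  53  55  53  50  51  53  59  60  58 110 217 178 159 159 165 196 224  78
```

Call:
drive_tool(plan=[[[-4,4,0],0,6],[[-8,7,0],0,6],[[-13,10,0],0,6],[[-18,12,0],0,6],[[-23,14,0],0,6],[[-28,16,0],0,6],[[-30,17,0],0,6],[[-30,17,0],0,6]])

```text
time_s: 49.05
position: [0.1805, 0.6053, 0.2238]
ee_rot: [0.0, 0.693, 0.721, 0.0]
force: [0.1, 0.2, 0.5]
opening: 0.0599
gripper_force: 0.0
```

```bash
python3 - <<'E'
from look import *
S=imaging.grab_frame("scene");np.savez("sceneF.npz",**S);T=imaging.grab_frame("top");np.savez("topF.npz",**T)
print(sensors.observe()["time_s"])
C=load("scene0")["img"].min(2).astype(int);D=S["img"].min(2).astype(int);d=D-C
print("scene tub floor diff")
for v in range(204,234): print(v,''.join('-' if x<-20 else '~' if x<-3 else '+' if x>3 else ' ' for x in d[v,250:312]))
t=T["img"].min(2).astype(int)-load("top0")["img"].min(2)
print("top tub")
for v in range(192,228): print(v,''.join('-' if x<-3 else '~' if x<-1 else '+' if x>3 else ' ' for x in t[v,226:274]))
for n,x in(("scene",d),("top",t)):
    k,l,st,c=cv2.connectedComponentsWithStats((x>40).astype(np.uint8)); print(n,"new bright",[(st[i].tolist()) for i in range(1,k) if st[i,4]>8])
E
```

```text
49.15
scene tub floor diff
204                                                               
205                                                               
206                              ~~                               
207 ~                                                      -~     
208  ~                                    ++                      
209                             ~-~                               
210 ~                      ~     ~-~  ~                           
211                          ~    ~-~ ~                     ++    
212   ~~                 ~~~  ~~   ~-                       ++  ~ 
213    ~                 ~--~       ~-                       ~    
214   ~~                ~  ~---      ~-                           
215                     -~   ---~     ~- ~                        
216                     ~-~ ~~  --~    ~--~                       
217                      ~-~     ~---~                            
218  ~ ~                  ~-~                                     
219  ~                     ~-~                                    
2
[... 2809 characters left out ...]
                                           
scene new bright [[465, 161, 4, 6, 9], [471, 164, 13, 10, 38], [461, 166, 4, 5, 10], [461, 179, 3, 6, 13], [478, 196, 28, 14, 43], [425, 210, 4, 4, 10], [174, 212, 44, 105, 867], [481, 232, 6, 3, 11], [399, 235, 11, 15, 59], [219, 242, 8, 9, 44], [394, 245, 7, 13, 38]]
top new bright [[144, 152, 96, 23, 700], [209, 177, 6, 6, 25], [22, 271, 27, 9, 109], [0, 295, 16, 9, 87], [48, 301, 158, 43, 2458], [255, 309, 21, 10, 95], [307, 325, 3, 7, 12], [85, 331, 19, 27, 181], [292, 330, 7, 2, 10], [235, 334, 12, 5, 19], [0, 336, 23, 9, 97], [253, 345, 6, 25, 79], [279, 351, 9, 21, 44], [118, 353, 17, 31, 171], [151, 355, 29, 29, 481], [245, 373, 8, 6, 24]]
```

```bash
python3 -c "
from cell import robot
print(robot.close_job())"
```

```text
the job is handed in; nothing more can be done
None
```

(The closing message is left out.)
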